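# Change over jobs at the electronics repair bench

### The job

Pull open the wide drawer, lay every finished circuit board from the bench flat in it with the heat sink up and none on another, and push it fully shut. Only then pull open the narrow drawer, take out the next board, and set it flat in the middle of the black disc of the microscope stage, heat sink up, with its long side along the plate's long side, put the solder spool into the narrow drawer, standing on its flange, and push that drawer fully shut too. Slide the drawers without slamming them, and leave the multimeter and the pliers where they are.

Things in the scene. Friction and masses are not known exactly. Their poses are not given: they have to be found in the camera images.
- wide: the wide drawer unit: fixed low grey steel cabinet, 200 deep x 300 wide x 80 mm high with one drawer. Origin: centre of its underside; its front is 100 mm towards -x of its own frame (about towards the robot), x points to its back, z up. The two units may stand either way round, left or right
- wide_drawer0 (a joint): how far the wide drawer is open, m: 0 shut, 0.133 at the stop. It slides along the unit's -x, stays where it is left, light friction (1 N); opened nearly fully, the gripper clears the unit's roof; may start up to 2 cm ajar
- wide_drawer0_handle (a point): middle of the wide drawer's handle, a round steel bar about 10 mm thick along the unit's y, 120 mm long, 35 mm in front of the drawer's face and about 44 mm above the bench, 36 mm below the cabinet's top; moves with the drawer. From above, pinch it with the fingers before and behind the bar, opened about 30 mm (more would hit the face)
- wide_floor (a point): centre of the wide drawer's inner floor (22 mm above the bench), moves with the drawer; axes as the unit's. Room inside 155 (x) x 258 mm (y); side walls 36 mm high above the floor, front panel about 46 mm above it. With the drawer shut it lies 1.5 mm in front of the unit's centre
- narrow: the narrow drawer unit: fixed low grey steel cabinet, 200 deep x 190 wide x 80 mm high with one drawer. Origin: centre of its underside; its front is 100 mm towards -x of its own frame (about towards the robot), x points to its back, z up. The two units may stand either way round, left or right
- narrow_drawer0 (a joint): how far the narrow drawer is open, m: 0 shut, 0.155 at the stop. It slides along the unit's -x, stays where it is left, light friction (1 N); opened nearly fully, the gripper clears the unit's roof; may start up to 2 cm ajar
- narrow_drawer0_handle (a point): middle of the narrow drawer's handle, a round steel bar about 10 mm thick along the unit's y, 95 mm long, 35 mm in front of the drawer's face and about 44 mm above the bench, 36 mm below the cabinet's top; moves with the drawer. From above, pinch it with the fingers before and behind the bar, opened about 30 mm (more would hit the face)
- narrow_floor (a point): centre of the narrow drawer's inner floor (22 mm above the bench), moves with the drawer; axes as the unit's. Room inside 132 (x, from 77 mm before this point to a divider 55 mm behind it) x 148 mm (y); side walls 36 mm high above the floor, front panel about 46 mm above it. With the drawer shut it lies 1.5 mm in front of the unit's centre
- done1: a finished board (one to three are there), at the start on the bench between robot and stage: green circuit board 95 x 62 x 3 mm, 90 g, in its middle a finned heat sink to grip it by (28 x 28 mm, top 35 mm above the underside; either pair of sides); parts up to 14 mm high only in the corners. Origin: centre of the underside; x along the 95 mm side, z up. 
- done2: a finished board (one to three are there), at the start on the bench between robot and stage: green circuit board 95 x 62 x 3 mm, 90 g, in its middle a finned heat sink to grip it by (28 x 28 mm, top 35 mm above the underside; either pair of sides); parts up to 14 mm high only in the corners. Origin: centre of the underside; x along the 95 mm side, z up. 
- done3: a finished board (one to three are there), at the start on the bench between robot and stage: green circuit board 95 x 62 x 3 mm, 90 g, in its middle a finned heat sink to grip it by (28 x 28 mm, top 35 mm above the underside; either pair of sides); parts up to 14 mm high only in the corners. Origin: centre of the underside; x along the 95 mm side, z up. 
- next: the next board to repair, at the start in the narrow drawer: green circuit board 95 x 62 x 3 mm, 90 g, in its middle a finned heat sink to grip it by (28 x 28 mm, top 35 mm above the underside; either pair of sides); parts up to 14 mm high only in the corners. Origin: centre of the underside; x along the 95 mm side, z up. 
- stage: microscope stage: fixed white plate 170 x 130 mm, top 18 mm above the bench, with a flush black disc of 90 mm diameter; a stub post (26 mm thick, top 60 mm above the bench) stands at its far end, 77 mm from the disc's middle. Origin: under the middle of the disc, at bench height; x is the plate's long way, towards the post
- meter: red multimeter 130 x 75 x 34 mm lying beyond the stage, to be left alone; origin: centre of its underside
- pliers: long-nose pliers, 160 mm, lying at the bench's right, to be left alone; origin: under their joint
- spool: solder spool, 250 g, standing on end at the bench's left at the start: 52 mm diameter over its two flanges (grip it across these from above), 32 mm high; origin: centre of its underside, z up its axis
Not all that is in view belongs to the job. Several things look just like the spool: the one meant starts farthest to the robot's left.

How it is judged (in metres and radians):
On the way, in this order (a step that is already met when the one before it is completed fails the run):
1. the wide drawer is pulled open, 10 cm or more (value of joint wide_drawer0 above 0.1 m), for 0.2 s.
2. all finished boards lie flat in the wide drawer and it is shut (x of done1 in the frame of wide_floor between -0.06 and 0.06 m and y of done1 in the frame of wide_floor between -0.11 and 0.11 m and z of done1 in the frame of wide_floor between -0.006 and 0.008 m and angle between each of done1, done2, done3's own z axis and vertical below 0.12 rad and x of done2 in the frame of wide_floor between -0.06 and 0.06 m and y of done2 in the frame of wide_floor between -0.11 and 0.11 m and z of done2 in the frame of wide_floor between -0.006 and 0.008 m and x of done3 in the frame of wide_floor between -0.06 and 0.06 m and y of done3 in the frame of wide_floor between -0.11 and 0.11 m and z of done3 in the frame of wide_floor between -0.006 and 0.008 m and value of joint wide_drawer0 below 0.008 m), for 0.2 s.
3. the narrow drawer is pulled open, 10 cm or more (value of joint narrow_drawer0 above 0.1 m), for 0.2 s.
4. the next board lies flat in the middle of the stage (horizontal distance between next and stage below 0.022 m and z of next in the frame of stage between 0.014 and 0.023 m and angle between next's own z axis and vertical below 0.1 rad and angle between the x axis of next and the x axis of stage, either way round below 0.25 rad), for 0.2 s.
At the end, for the whole second after the job is handed in: Finished boards lie flat on the wide drawer's floor; the next board lies flat on the stage, centre within 22 mm of the disc's centre, long side within 0.25 rad of the plate's; all heat sinks up; the spool stands on the narrow drawer's floor; both drawers are shut to within 8 mm (all of step 2 and all of step 4 and x of spool in the frame of narrow_floor between -0.065 and 0.05 m and y of spool in the frame of narrow_floor between -0.06 and 0.06 m and z of spool in the frame of narrow_floor between -0.006 and 0.008 m and angle between spool's own z axis and vertical below 0.12 rad and value of joint narrow_drawer0 below 0.008 m and linear speed of next below 0.02 m/s); the robot touches nothing.
It fails at once if the meter is shifted by more than 3 cm (distance of meter from where it was at the start of the episode above 0.03 m).
It fails at once if the pliers is shifted by more than 3 cm (distance of pliers from where it was at the start of the episode above 0.03 m).
It fails at once if the wide drawer is slammed (shut faster than 0.6 m/s) (velocity of joint wide_drawer0 below -0.6 m/s).
It fails at once if the narrow drawer is slammed (shut faster than 0.6 m/s) (velocity of joint narrow_drawer0 below -0.6 m/s).
Of done1, done2, done3 only 1 to 3 are there at a start; the rules pass over those that are not, and their reading is None.
At some moment in a run one of done1, done2, done3, next, spool may be knocked a few centimetres aside while the robot is not near it.
It also fails if it takes over 210 s, if anything falls off the work surface, if the arm or the gripper's body presses on something with over 40 N, if the wrist force passes 120 N, or if a joint passes its speed limit or range.

### The arm

A 6-joint arm with a two-finger parallel gripper is mounted at the origin on the work surface. World frame = base frame: x ahead of the robot, y to its left, z up, the work surface at z = 0. Lengths are in mm, angles in rad, forces in N, time in s.
With the tool pointing down it reaches from about 400 to 925 mm from the base axis. Payload 12.5 kg.
Tool frame: the origin (TCP) lies between the finger pads; the fingertips stand 14 mm ahead of it and the grasp point (between the pads) lies 5 mm behind it; x points along the fingers, y is the direction in which the jaws open and shut, and the axes are right-handed (so a half turn about x gives the same grasp; the last joint's range is limited). The gripper opens to 95 mm and grips with 3 to 60 N. Pads are 20 mm wide; open, the fingers measure 119 mm over their backs; the gripper's body (75 mm by 180 mm) begins 59 mm behind the grasp point.
Start: joints at [1.242, 0.491, 1.559, -0, 1.092, -0.106], TCP at [138.082, 609.573, 228.661] pointing down, gripper open.
Joint ranges: [-3.1, 3.1], [-0.84, 2.19], [0.05, 2.79], [-1.13, 4.28], [0.06, 2.93], [-2.69, 2.69]. Speed limits (rad/s): [2.22, 2.22, 2.79, 3.14, 3.14, 3.14].

### API

Orientations are given as [roll, pitch, yaw] about the fixed x, y, z axes, in that order (R = Rz(yaw) Ry(pitch) Rx(roll)).
In Python, from cell import env, cams gives the robot as it stands.
- The arm moves only by the tool carry_out, never from a script. Its arguments are lists of equal length, an entry for each row: "grip": the closure, from -1 (fully open) to 1 (shut); "linear": the shift along the tool's x, y, z scaled (see below), a list of three; "turn": the turn about the tool's x scaled (see below). In form: {"grip": [grip, ...], "linear": [[tx, ty, tz], ...], "turn": [turn, ...]}. A call has 1 to 5 rows; each row shifts and turns the commanded pose from where the row before left it, along the tool's axes as they then stand; what a row does not reach is not made up. The controller multiplies each number of a shift by 0.5 m and each number of a turn by 180 degrees. A row lasts 1/10 s, in which the tool goes at most 50 mm and 8.59 degrees, less where a joint would pass 70% of its speed; a pose out of reach is approached as far as the arm can. A call with a number of a shift or a turn outside -1 to 1 is refused whole. A call with a gripper value outside its range is refused whole. The fingers move at their own pace and stop on an object; the grip force is fixed at half the most. Time passes only in rows, so rows that do not move let the fingers close. It gives the time, the measured TCP pose, the force and the opening at its end, in the units of the state.
- env.state(): the state, without advancing time (a new reading comes with each control period).
- cams.read_camera(name): name is "scene" or "top" or "wrist"; returns the picture (384x512x3 uint8, blue, green, red); there is no depth.
- cams.camera_info(name): a dict with "fx", "fy", "cx", "cy" (pixels), "view" (4x4, takes a point from world to camera coordinates). Camera axes: x right, y down, z forward; pixel columns grow to the right and rows downward; lengths in mm; the calibration is good to about 2 mm. A picture is of the moment at which its call begins: read the wrist's pose just before it. camera_info takes no time and is no camera call; for the wrist camera it gives the pose at the moment of the call.
- env.job_done(): hands the job in, once; it reports no verdict.
The state is a dict: "t": time; "joints": joint angles; "qvel": joint speeds; "tau": joint torques, N m; "eef_pos": TCP position; "tcp_rot": TCP orientation; "ft_force": force on the tool from outside, world axes, zero at the start; "moment": the same for the moment, N m; "opening": opening from 0.0 (shut) to 1.0 (fully open).
Only numpy, scipy, OpenCV 4.12 (cv2) and the standard library are available. Lean on these libraries where they do the work, as an engineer would, in place of code of your own. Each camera call takes 0.05 s, during which the arm holds its last target. There are 200 camera calls.

## Working session

There is one attempt and no reset: what is moved stays moved. The work goes in short steps, Python scripts to look and compute and a tool call to move; the robot and the scene stay as the last step left them, time stands still between calls to the robot, and variables do not carry over. Pictures are saved under pics/ and viewed, about 12 in all and at most 16, crops included, and the job is handed in when it is done.

Besides the shell and the picture viewer there is one more tool, called after "Emit:" as name(argument=value, ...), one argument or row to a line, values as JSON. carry_out: Moves the arm, as the interface text tells. Shifts and turns lie within -1 to 1; 1 stands for 0.5 m of shift or 180 degrees of turn. Its arguments: {"type":"object","properties":{"grip":{"type":"array"},"linear":{"type":"array"},"turn":{"type":"array"}},"required":["grip","linear","turn"]}

```bash
ls; mkdir -p pics; python3 - <<'E'
from cell import env,cams
import cv2
print(env.state())
for n in("top","scene"):
    i=cams.read_camera(n); cv2.imwrite(f"pics/{n}0.png",i)
    print(n,cams.camera_info(n))
E
```

```text
pics
{'t': 0.0, 'joints': array([ 1.24237690e+00,  4.91527450e-01,  1.55942845e+00, -3.45943781e-05,
        1.09169152e+00, -1.05627402e-01]), 'qvel': array([ 0.00084872, -0.00054306,  0.0007565 , -0.00115423,  0.00103344,
       -0.00225614]), 'tau': array([ 1.67682003e-03, -6.12674046e+01, -2.58189815e+01,  6.92848535e-02,
        4.81891294e-02, -1.04471821e-04]), 'eef_pos': array([138.02752471, 609.34466921, 228.08891697]), 'tcp_rot': array([-1.64734279,  1.56974111, -1.87011885]), 'ft_force': array([ 0.02575083, -0.02692675, -0.54703603]), 'moment': array([-0.03742549, -0.04630467, -0.01634405]), 'opening': 1.0023777853234774}
top {'fx': 435.3669502777912, 'fy': 435.3669502777912, 'cx': 256.84451661117026, 'cy': 189.89665404462997, 'view': array([[ 2.75122960e-02, -9.99471351e-01, -1.73231898e-02,
        -3.26981758e+01],
       [-9.86024425e-01, -2.42854041e-02, -1.64821273e-01,
         5.54698849e+02],
       [ 1.64313440e-01,  2.16156999e-02, -9.86171311e-01,
         1.22285930e+03],
       [ 0.00000000e+00,  0.00000000e+00,  0.00000000e+00,
         1.00000000e+00]])}
scene {'fx': 466.75564958117, 'fy': 466.75564958117, 'cx': 253.40985451215283, 'cy': 196.30740986164176, 'view': array([[ 4.49097597e-01,  8.93291122e-01,  1.85018877e-02,
        -2.10284654e+02],
       [ 6.21581949e-01, -2.97487924e-01, -7.24663243e-01,
        -3.14626300e+02],
       [-6.41831153e-01,  3.36944960e-01, -6.88854748e-01,
         1.68065266e+03],
       [ 0.00000000e+00,  0.00000000e+00,  0.00000000e+00,
         1.00000000e+00]])}
```

```bash
python3 - <<'E'
import cv2
i=cv2.imread("pics/top0.png"); cv2.imwrite("pics/top0b.png",cv2.resize(i,(800,600),interpolation=cv2.INTER_CUBIC))
E
```

```text
(no output)
```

View pics/top0b.png

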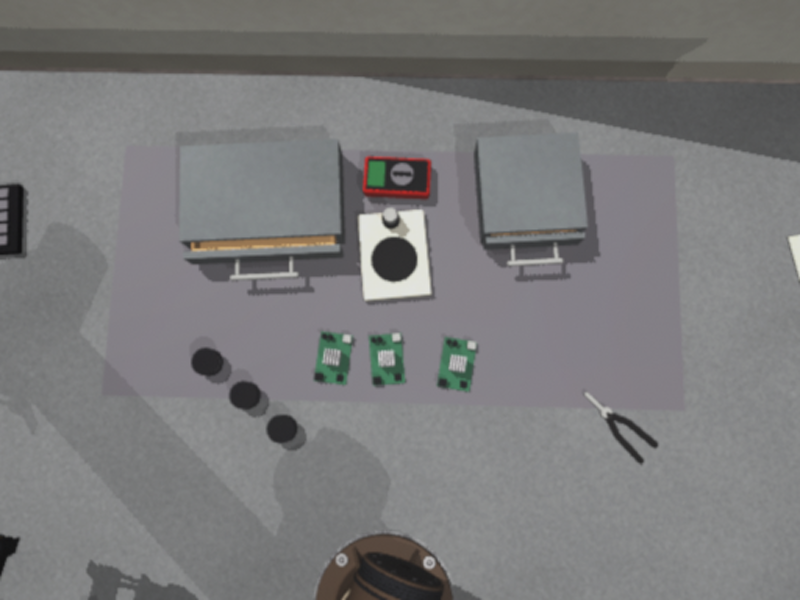

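View pics/scene0.png

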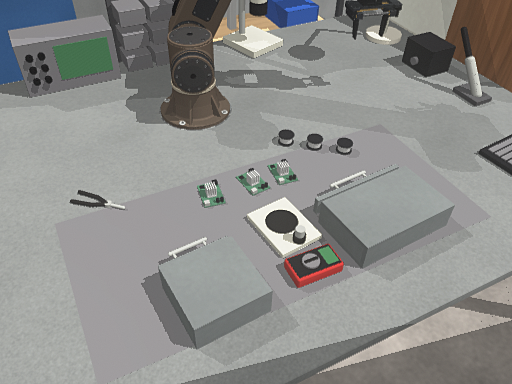

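The top view shows the wide unit on the left (ajar), the narrow unit on the right, the stage disc at (394,259) and three boards at (332,357), (386,358) and (458,363). Three spool lookalikes stand at (207,362), (245,395) and (283,429); by the description the one at (207,362) is the leftmost. Next I'll measure.

```bash
cat >h.py <<'E'
from cell import env,cams
import cv2, numpy as np
def px2w(n,uv,z,info=None):
    c=info or cams.camera_info(n); V=c["view"]; R=V[:3,:3]; o=-R.T@V[:3,3]
    d=R.T@np.array([(uv[0]-c["cx"])/c["fx"],(uv[1]-c["cy"])/c["fy"],1.])
    return (o+d*(z-o[2])/d[2])
def rect(n,cnt,z,info=None):
    p=np.array([px2w(n,q,z,info)[:2] for q in cnt.reshape(-1,2)],np.float32)
    (c,s,a)=cv2.minAreaRect(p)
    if s[0]<s[1]: s=s[::-1]; a+=90
    return np.round(c,1),np.round(s,1),round((a+90)%180-90,1)
def blobs(mask,amin):
    cs,_=cv2.findContours(mask.astype(np.uint8),cv2.RETR_EXTERNAL,cv2.CHAIN_APPROX_NONE)
    return [c for c in cs if cv2.contourArea(c)>amin]
def pose():
    s=env.state(); print("t",round(s["t"],2),"pos",s["eef_pos"].round(1),"rot",s["tcp_rot"].round(3),"F",s["ft_force"].round(1),"op",round(s["opening"],3)); return s
E
python3 - <<'E'
from h import *
i=cv2.imread("pics/top0.png").astype(int); b,g,r=i[...,0],i[...,1],i[...,2]
print("green");[print(rect("top",c,3)) for c in blobs((g-r>25)&(g-b>10),60)]
print("white z44/z18")
for c in blobs((i.min(2)>165),15): print(c.reshape(-1,2).mean(0).round(),rect("top",c,18),rect("top",c,44))
print("black")
for c in blobs((i.max(2)<50),100): print(c.reshape(-1,2).mean(0).round(),rect("top",c,18),rect("top",c,32))
for n,q in dict(wide=[(180,147),(339,139),(343,232),(181,241)],narrow=[(476,138),(580,132),(585,229),(483,235)]).items():
    print(n,[px2w("top",(u*.64,v*.64),80)[:2].round() for u,v in q])
for n,q in dict(wh=[(232,277),(298,275)],nh=[(508,263),(563,261)]).items():
    print(n,[px2w("top",(u*.64,v*.64),44)[:2].round() for u,v in q])
E
python3 - <<'E'
import cv2
i=cv2.imread("pics/top0.png"); a=cv2.resize(i[130:280,110:270],(800,750))[:600]
cv2.imwrite("pics/c1.png",cv2.resize(i[200:290,110:240],(800,554),interpolation=cv2.INTER_CUBIC))
E
```

```text
green
(array([ 436.8, -124.6]), array([94.8, 61.5]), -7.9)
(array([442.5,   8.1]), array([93.9, 61.4]), 6.4)
(array([442.5, 110.3]), array([94.2, 61.4]), -5.5)
(array([810.4,  39.8]), array([53., 33.]), -2.9)
white z44/z18
[274. 360.] (array([ 80.8, -80.2]), array([14.1, 13.3]), -88.2) (array([ 86.3, -79.5]), array([13.8, 13. ]), -88.2)
[383. 259.] (array([ 370.3, -385.3]), array([51.5, 14.5]), 45.4) (array([ 369.8, -378.3]), array([50.4, 14.2]), 45.4)
[293. 231.] (array([ 438.7, -125.1]), array([26. , 23.6]), 82.1) (array([ 436.8, -123.5]), array([25.4, 23.1]), 82.1)
[247. 229.] (array([444.4,   9.6]), array([26.5, 20.5]), -88.5) (array([442.4,   8.5]), array([26. , 20.1]), -88.5)
[169. 175.] (array([605.5, 249.7]), array([123.6,  24.7]), -86.0) (array([600.3, 243.7]), array([121.1,  24.2]), -86.0)
[342. 166.] (array([ 646., -270.]), array([95.8, 25.5]), -86.5) (array([ 639.9, -265.5]), array([93.9, 25. ]), -86.5)
[509. 162.] (array([ 660.6, -763.5]), array([79.7, 17.7]), -3.9) (array([ 654.2, -748.9]), array([78.1, 17.3]), -3.9)
[252. 162.] (array([644.3,   0.8]), array([168.6, 128
[... 592 characters left out ...]
]), -88.4) (array([367.3, 266.8]), array([49.9, 42.9]), -88.4)
[132. 231.] (array([426.8, 344.1]), array([53.8, 44.1]), -88.5) (array([426. , 339.8]), array([53.2, 43.6]), -88.5)
[252. 166.] (array([634.2,  -1. ]), array([75.8, 75.2]), 46.1) (array([631.1,  -1.5]), array([75. , 74.4]), 46.1)Traceback (most recent call last):
  File "<stdin>", line 7, in <module>
  File "h.py", line 8, in rect
    p=np.array([px2w(n,q,z,info)[:2] for q in cnt.reshape(-1,2)],np.float32)
                ~~~~^^^^^^^^^^^^
  File "h.py", line 4, in px2w
    c=info or cams.camera_info(n); V=c["view"]; R=V[:3,:3]; o=-R.T@V[:3,3]
              ~~~~~~~~~~~~~~~~^^^
ValueError: time passes only in moves, steps and waits
```

View pics/c1.png

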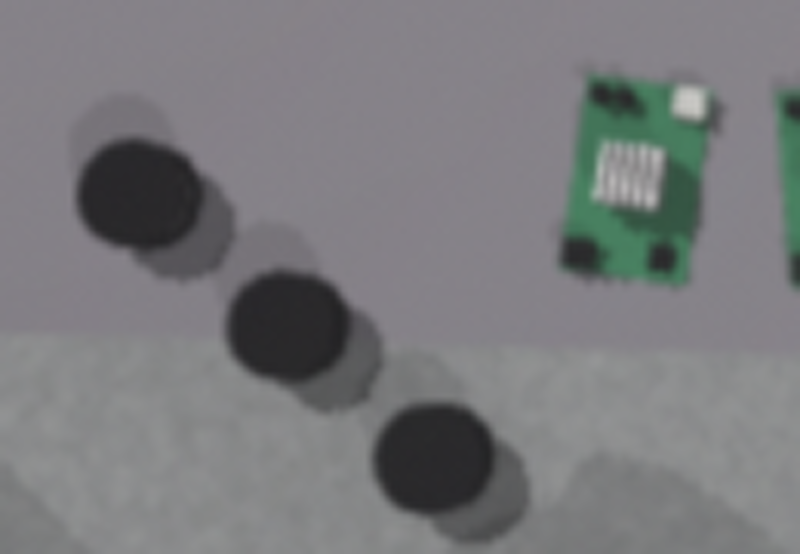

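The crop shows the three spools at (140,193), (287,325) and (434,458). The leftmost one, at world about (426,340), is the target and stands apart from the others.

```bash
sed -i 's/^def px2w/_C={}\ndef info_(n):\n    if n not in _C: _C[n]=cams.camera_info(n)\n    return _C[n]\ndef px2w/; s/info or cams.camera_info(n)/info or info_(n)/' h.py
python3 - <<'E'
from h import *
for n,q in dict(wide=[(180,147),(339,139),(343,232),(181,241)],narrow=[(476,138),(580,132),(585,229),(483,235)]).items():
    print(n,[px2w("top",(u*.64,v*.64),80)[:2].round() for u,v in q])
for n,q in dict(wh=[(232,277),(298,275)],nh=[(508,263),(563,261)]).items():
    print(n,[px2w("top",(u*.64,v*.64),44)[:2].round() for u,v in q])
i=cv2.imread("pics/top0.png").astype(int)
# handle bars: lower edge rows only (fit line to the lowest bright px per column)
for (a,b,lo,hi,L) in [(145,195,165,185,120),(322,364,155,175,95)]:
    m=i.min(2)[lo:hi,a:b]>150
    pts=[px2w("top",(a+c,lo+np.nonzero(m[:,c])[0].max()-1.5),44)[:2] for c in range(b-a) if m[:,c].any()]
    l=cv2.fitLine(np.array(pts,np.float32),cv2.DIST_HUBER,0,.01,.01).ravel()
    print("bar",np.degrees(np.arctan2(l[1],l[0])),pts[0].round(1),pts[-1].round(1),(pts[0]+pts[-1])/2)
E
```

```text
wide [array([827., 408.]), array([849., 107.]), array([668.,  92.]), array([644., 391.])]
narrow [array([ 856., -151.]), array([ 872., -346.]), array([ 684., -353.]), array([ 668., -166.])]
wh [array([585., 302.]), array([592., 177.])]
nh [array([ 625., -217.]), array([ 631., -320.])]
bar -86.37599 [587.8 303.5] [596.7 182.7] [592.2112355  243.13766044]
bar -86.172966 [ 630.2 -216.4] [ 638.6 -315.8] [ 634.38663816 -266.09358798]
```

```bash
cat >>h.py <<'E'
from scipy.spatial.transform import Rotation as Ro
def axes(s=None):
    s=s or env.state(); return Ro.from_euler("xyz",s["tcp_rot"]).as_matrix()
def plan(*wps):
    """wps: (x,y,z,yaw deg of jaw axis). prints shift (units, 0.1=50mm) in tool axes after the turn; turn in units and deg"""
    s=pose(); R=axes(s); p=s["eef_pos"]; psi=np.degrees(np.arctan2(R[1,1],R[0,1]))
    print("tilt",np.degrees(np.arccos(-R[2,0])).round(2),"psi",psi.round(2))
    for x,y,z,a in wps:
        d=(a-psi+90)%180-90; psi+=d; c,q=np.cos(np.radians(psi)),np.sin(np.radians(psi))
        v=np.array([x,y,z])-p; p=np.array([x,y,z])
        L=np.array([-v[2],c*v[0]+q*v[1],q*v[0]-c*v[1]])/500
        print("->",(x,y,z),"psi",psi.round(1),"turn",(-d/180).round(4),"shift",L.round(4),"rows",np.ceil(np.linalg.norm(L)/.1-.01))
E
python3 - <<'E'
from h import *
plan((592,243,228,4),(592,243,150,4),(592,243,39,4))
E
```

```text
t 0.1 pos [138.  609.4 228.1] rot [-1.681  1.57  -1.904] F [-1.   0.1 -0.1] op 1.001
tilt 0.06 psi 77.23
-> (592, 243, 228) psi 4.0 turn 0.4069 shift [3.000e-04 8.547e-01 7.943e-01] rows 12.0
-> (592, 243, 150) psi 4.0 turn -0.0 shift [0.156 0.    0.   ] rows 2.0
-> (592, 243, 39) psi 4.0 turn -0.0 shift [0.222 0.    0.   ] rows 3.0
```

Emit:
carry_out(
  grip=[0.37, 0.37, 0.37, 0.37, 0.37],
  linear=[
    [0, 0, 0],
    [0, 0, 0],
    [0, 0, 0],
    [0, 0, 0],
    [0, 0, 0],
  ],
  turn=[0.045, 0.045, 0.045, 0.045, 0.045],
)

```text
t: 0.6
eef_pos: [138.0, 609.4, 228.3]
tcp_rot: [-0.958, 1.57, -1.894]
ft_force: [0.2, 0.5, -0.3]
opening: 0.631
```

Emit:
carry_out(
  grip=[0.37, 0.37, 0.37, 0.37],
  linear=[
    [0, 0, 0],
    [0, 0, 0],
    [0, 0, 0],
    [0, 0, 0],
  ],
  turn=[0.0455, 0.0455, 0.0455, 0.0455],
)

```text
t: 1.0
eef_pos: [138.0, 609.4, 228.3]
tcp_rot: [-0.375, 1.57, -1.882]
ft_force: [-0.1, -0.8, -0.3]
opening: 0.33
```

Emit:
carry_out(
  grip=[0.37, 0.37, 0.37, 0.37, 0.37],
  linear=[
    [0, 0.065, 0.06],
    [0, 0.065, 0.06],
    [0, 0.065, 0.06],
    [0, 0.065, 0.06],
    [0, 0.065, 0.06],
  ],
  turn=[0, 0, 0, 0, 0],
)

```text
t: 1.5
eef_pos: [311.6, 469.9, 228.5]
tcp_rot: [-0.892, 1.57, -2.393]
ft_force: [1.3, 0.2, -0.2]
opening: 0.316
```

Emit:
carry_out(
  grip=[0.37, 0.37, 0.37, 0.37, 0.37],
  linear=[
    [0, 0.065, 0.06],
    [0, 0.065, 0.06],
    [0, 0.065, 0.06],
    [0, 0.065, 0.06],
    [0, 0.065, 0.06],
  ],
  turn=[0, 0, 0, 0, 0],
)

```text
t: 2.0
eef_pos: [484.3, 331.4, 228.5]
tcp_rot: [-1.353, 1.57, -2.854]
ft_force: [0.0, 0.3, -0.0]
opening: 0.318
```

Emit:
carry_out(
  grip=[0.37, 0.37, 0.37, 0.37, 0.37],
  linear=[
    [0, 0.068, 0.064],
    [0, 0.068, 0.064],
    [0, 0.068, 0.064],
    [0, 0, 0],
    [0, 0, 0],
  ],
  turn=[0, 0, 0, 0, 0],
)

```text
t: 2.5
eef_pos: [591.7, 243.3, 227.9]
tcp_rot: [-1.518, 1.569, -3.021]
ft_force: [0.0, 1.0, -0.1]
opening: 0.317
```

```bash
python3 - <<'E'
from h import *
plan((592,243,228,4))
inf=cams.camera_info("wrist"); i=cams.read_camera("wrist"); cv2.imwrite("pics/w1.png",i)
print({k:np.round(v,3) for k,v in inf.items()})
E
```

```text
t 2.5 pos [591.7 243.3 227.9] rot [-1.518  1.569 -3.021] F [ 0.   1.  -0.1] op 0.317
tilt 0.08 psi 3.86
-> (592, 243, 228) psi 4.0 turn -0.0008 shift [-0.0003  0.0006  0.0006] rows -0.0
{'fx': np.float64(274.952), 'fy': np.float64(274.952), 'cx': np.float64(253.831), 'cy': np.float64(190.349), 'view': array([[ 9.98000e-01,  6.80000e-02, -2.00000e-03, -6.06161e+02],
       [ 6.60000e-02, -9.67000e-01,  2.48000e-01,  1.68428e+02],
       [ 1.50000e-02, -2.47000e-01, -9.69000e-01,  4.41905e+02],
       [ 0.00000e+00,  0.00000e+00,  0.00000e+00,  1.00000e+00]])}
```

View pics/w1.png

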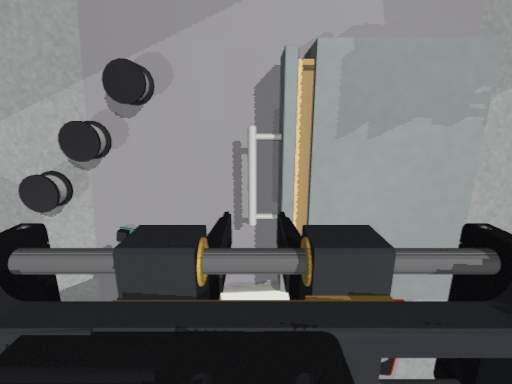

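The wrist view shows the handle bar from (252,128) to (253,224), directly in line between the fingers.

```bash
python3 - <<'E'
from h import *
I=cams.camera_info("wrist")
i=cv2.imread("pics/w1.png").astype(int).min(2)
P=[]
for r in range(140,206,6):
    c=np.nonzero(i[r,244:264]>150)[0]+244; P.append(px2w("wrist",(c.mean(),r),44,I)[:2])
P=np.array(P); print(P[0],P[-1],np.degrees(np.arctan2(*(P[0]-P[-1])[::-1])))
print(px2w("wrist",(252,126),44,I),px2w("wrist",(253,225),44,I))
for a,b in [((315,48),(309,215))]: print(px2w("wrist",a,80,I),px2w("wrist",b,80,I))
print(px2w("wrist",(283,48),68,I),px2w("wrist",(281,215),68,I))
plan((592,243,100,4),(592,243,39,4))
E
```

```text
[582.47526143 289.96017335] [587.15706456 213.54657313] 93.50608599667852
[583.91455553 306.80375033  44.        ] [593.85853712 179.43022918  44.        ]
[642.62370403 388.73253845  80.        ] [657.76585126 210.67425438  80.        ]
[611.23844845 389.35536102  68.        ] [626.50921293 204.2410032   68.        ]
t 2.55 pos [591.  244.2 228.2] rot [-1.639  1.57  -3.141] F [0.2 0.6 0.3] op 0.315
tilt 0.06 psi 3.95
-> (592, 243, 100) psi 4.0 turn -0.0003 shift [0.2564 0.0018 0.0025] rows 3.0
-> (592, 243, 39) psi 4.0 turn -0.0 shift [0.122 0.    0.   ] rows 2.0
```

Emit:
carry_out(
  grip=[0.37, 0.37, 0.37, 0.37, 0.37],
  linear=[
    [0.08, -0.004, 0],
    [0.08, 0, 0],
    [0.08, 0, 0],
    [0.06, 0, 0],
    [0.04, 0, 0],
  ],
  turn=[0, 0, 0, 0, 0],
)

```text
t: 3.05
eef_pos: [587.6, 245.1, 56.6]
tcp_rot: [-1.416, 1.568, -2.915]
ft_force: [0.4, -0.3, -1.0]
opening: 0.317
```

Emit:
carry_out(
  grip=[0.37, 0.37, 0.37],
  linear=[
    [0.02, 0, 0],
    [0.018, 0, 0],
    [0, 0, 0],
  ],
  turn=[0, 0, 0],
)

```text
t: 3.35
eef_pos: [589.1, 244.5, 39.4]
tcp_rot: [-1.555, 1.57, -3.056]
ft_force: [-0.2, -0.1, 0.3]
opening: 0.317
```

Emit:
carry_out(
  grip=[1, 1, 1, 1, 1],
  linear=[
    [0, 0, 0],
    [0, 0, 0],
    [0, 0, 0],
    [0, 0, 0],
    [0, 0, 0],
  ],
  turn=[0, 0, 0, 0, 0],
)

```text
t: 3.85
eef_pos: [589.8, 244.1, 40.4]
tcp_rot: [1.87, 1.57, 0.369]
ft_force: [-1.0, 0.5, 6.9]
opening: 0.11
```

Emit:
carry_out(
  grip=[1, 1, 1, 1, 1],
  linear=[
    [0, -0.02, 0],
    [0, -0.04, 0],
    [0, -0.04, 0],
    [0, -0.04, 0],
    [0, -0.04, 0],
  ],
  turn=[0, 0, 0, 0, 0],
)

```text
t: 4.35
eef_pos: [499.4, 237.7, 40.4]
tcp_rot: [1.804, 1.568, 0.302]
ft_force: [1.5, -0.1, 5.1]
opening: 0.107
```

Emit:
carry_out(
  grip=[1, 1, 1, 1],
  linear=[
    [0, -0.02, 0],
    [0, -0.01, 0],
    [0, -0.01, 0],
    [0, 0, 0],
  ],
  turn=[0, 0, 0, 0],
)

```text
t: 4.75
eef_pos: [479.2, 236.3, 40.4]
tcp_rot: [1.849, 1.57, 0.348]
ft_force: [-1.0, -0.7, 8.6]
opening: 0.107
```

Emit:
carry_out(
  grip=[1, 1, 1],
  linear=[
    [0, -0.006, 0],
    [0, -0.004, 0],
    [0, 0, 0],
  ],
  turn=[0, 0, 0],
)

```text
t: 5.05
eef_pos: [474.6, 236.0, 40.4]
tcp_rot: [1.836, 1.57, 0.334]
ft_force: [-1.0, 0.2, 9.6]
opening: 0.103
```

Emit:
carry_out(
  grip=[1, 1, 1],
  linear=[
    [0, -0.004, 0],
    [0, -0.004, 0],
    [0, 0, 0],
  ],
  turn=[0, 0, 0],
)

```text
t: 5.35
eef_pos: [472.0, 235.8, 40.4]
tcp_rot: [1.769, 1.567, 0.268]
ft_force: [4.7, -1.6, 4.8]
opening: 0.106
```

Emit:
carry_out(
  grip=[0.37, 0.37, 0.37, 0.37, 0.37],
  linear=[
    [0, 0, 0],
    [0, 0, 0],
    [0, 0, 0],
    [-0.05, 0, 0],
    [-0.09, 0, 0],
  ],
  turn=[0, 0, 0, 0, 0],
)

```text
t: 5.85
eef_pos: [469.3, 235.2, 108.1]
tcp_rot: [-1.319, 1.565, -2.82]
ft_force: [0.0, 0.8, -0.1]
opening: 0.315
```

Emit:
carry_out(
  grip=[-0.05, -0.05, -0.05, -0.05],
  linear=[
    [-0.08, 0, 0],
    [0, 0, 0.08],
    [0, 0, 0.09],
    [0, 0, 0.08],
  ],
  turn=[0, 0, 0, 0.04],
)

```text
t: 6.25
eef_pos: [479.0, 109.7, 149.8]
tcp_rot: [1.913, 1.571, 0.286]
ft_force: [0.8, -0.3, -1.0]
opening: 0.521
```

```bash
python3 - <<'E'
from h import *
i=cams.read_camera("top"); cv2.imwrite("pics/t2.png",i)
cv2.imwrite("pics/t2c.png",cv2.resize(i[80:260,100:340],(800,600),interpolation=cv2.INTER_CUBIC))
plan((442.5,110.3,100,-5.5),(442.5,110.3,22,-5.5))
E
```

```text
t 6.3 pos [479.3 105.7 149.6] rot [-0.355  1.57  -1.996] F [ 2.  -3.1  0.2] op 0.518
tilt 0.05 psi -3.97
-> (442.5, 110.3, 100) psi -5.5 turn 0.0085 shift [ 0.0992 -0.0741 -0.0022] rows 2.0
-> (442.5, 110.3, 22) psi -5.5 turn -0.0 shift [ 0.156  0.    -0.   ] rows 2.0
```

View pics/t2c.png

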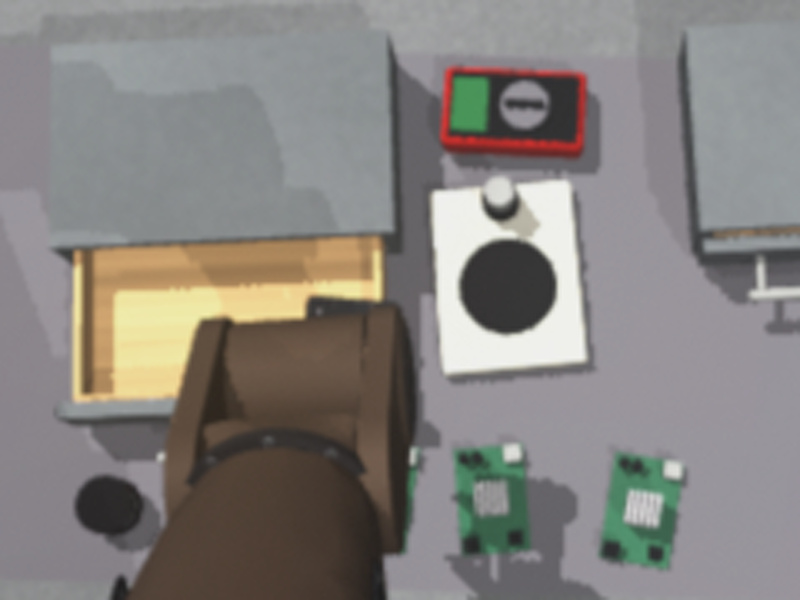

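The drawer is open. Its panel's left end is near (60,408), its interior spans columns 75–385 in the crop, and boards 2 and 3 are undisturbed.

```bash
python3 - <<'E'
from h import *
f=lambda u,v,z:px2w("top",(100+u*.3,80+v*.3),z)[:2].round(1)
print("panel front top",f(65,405,68),f(65,418,68), f(180,397,68))
print("left wall out/in",f(73,300,58),f(92,300,58),"right",f(372,290,58),f(384,290,58))
print("cab front",f(60,250,80),f(390,235,80), "left/right",f(50,60,80),f(390,40,80))
print("disc",rect("top",blobs((cv2.imread("pics/t2.png")[120:200,230:275].max(2)<50),100)[0]+np.array([230,120]),18))
E
```

```text
panel front top [508.3 373.8] [497.  372.9] [517.7 275. ]
left wall out/in [602.6 377.6] [603.  360.8] right [617.7 115.3] [618.  104.8]
cab front [642.  384.9] [661.9  99. ] left/right [814.6 407.7] [839.4 106.6]Traceback (most recent call last):
  File "<stdin>", line 6, in <module>
IndexError: list index out of range
```

Emit:
carry_out(
  grip=[-0.05, -0.05, -0.05, -0.05],
  linear=[
    [0.05, -0.037, -0.001],
    [0.05, -0.037, -0.001],
    [0, 0, 0],
    [0, 0, 0],
  ],
  turn=[0.0085, 0, 0, 0],
)

```text
t: 6.7
eef_pos: [443.0, 114.8, 99.9]
tcp_rot: [-1.576, 1.57, 3.054]
ft_force: [-0.5, -0.7, -0.1]
opening: 0.522
```

```bash
python3 - <<'E'
from h import *
plan((442.5,110.3,22,-5.5))
I=cams.camera_info("wrist"); i=cams.read_camera("wrist"); cv2.imwrite("pics/w2.png",i)
j=i.astype(int)
for c in blobs((j[...,1]-j[...,2]>25)&(j[...,1]-j[...,0]>10),300): print(c.reshape(-1,2).mean(0).round(),rect("wrist",c,3,I))
E
```

```text
t 6.7 pos [443.  114.8  99.9] rot [-1.576  1.57   3.054] F [-0.5 -0.7 -0.1] op 0.522
tilt 0.03 psi -4.73
-> (442.5, 110.3, 22) psi -5.5 turn 0.0043 shift [ 0.1558 -0.0002  0.009 ] rows 2.0
[265. 286.] (array([443.2,  15. ]), array([97.5, 29.7]), -4.7)
[248. 196.] (array([441.3, 111. ]), array([95.5, 62.8]), -6.1)
```

View pics/w2.png

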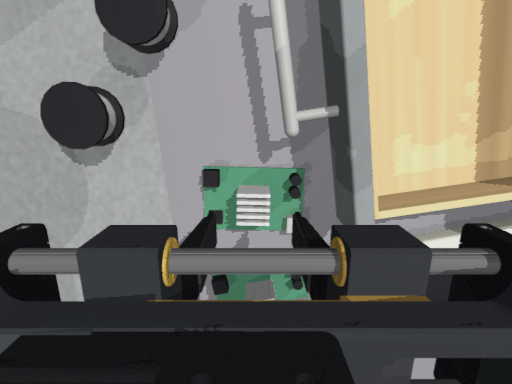

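Wrist view: board 1's heat sink is at (253,205) and sits squarely between the fingers. The wide handle's end is at (293,130), clear of the path. The wrist measurement agrees with the top one.

Emit:
carry_out(
  grip=[-0.05, -0.05],
  linear=[
    [0, 0, 0.008],
    [0, 0, 0],
  ],
  turn=[0.005, 0],
)

```text
t: 6.95
eef_pos: [443.1, 110.4, 100.3]
tcp_rot: [1.804, 1.569, 0.133]
ft_force: [-0.2, 0.0, -0.0]
opening: 0.522
```

```bash
python3 - <<'E'
from h import *
plan((442,110.6,22,-5.8),(442,110.6,130,-5.8),(607.6,158.9,130,4),(607.6,158.9,45.5,4),(607.6,158.9,130,4),(442.5,8.3,100,6.4),(442.5,8.3,22,6.4))
E
```

```text
t 6.95 pos [443.1 110.4 100.3] rot [1.804 1.569 0.133] F [-0.2  0.  -0. ] op 0.522
tilt 0.09 psi -5.71
-> (442, 110.6, 22) psi -5.8 turn 0.0005 shift [ 0.1566 -0.0022 -0.0002] rows 2.0
-> (442, 110.6, 130) psi -5.8 turn -0.0 shift [-0.216  0.    -0.   ] rows 3.0
-> (607.6, 158.9, 130) psi 4.0 turn -0.0544 shift [-0.      0.3371 -0.0733] rows 4.0
-> (607.6, 158.9, 45.5) psi 4.0 turn -0.0 shift [0.169 0.    0.   ] rows 2.0
-> (607.6, 158.9, 130) psi 4.0 turn -0.0 shift [-0.169  0.     0.   ] rows 2.0
-> (442.5, 8.3, 100) psi 6.4 turn -0.0133 shift [ 0.06   -0.3617  0.2625] rows 5.0
-> (442.5, 8.3, 22) psi 6.4 turn -0.0 shift [0.156 0.    0.   ] rows 2.0
```

Emit:
carry_out(
  grip=[-0.05, -0.05, -0.05, -0.05],
  linear=[
    [0.06, -0.002, 0],
    [0.06, 0, 0],
    [0.036, 0, 0],
    [0, 0, 0],
  ],
  turn=[0, 0, 0, 0],
)

```text
t: 7.35
eef_pos: [440.9, 110.6, 20.3]
tcp_rot: [-1.399, 1.568, -3.068]
ft_force: [-0.7, -0.2, -0.7]
opening: 0.526
```

Emit:
carry_out(
  grip=[1, 1, 1, 1, 1],
  linear=[
    [0, 0, 0],
    [0, 0, 0],
    [0, 0, 0],
    [0, 0, 0],
    [-0.03, 0, 0],
  ],
  turn=[0, 0, 0, 0, 0],
)

```text
t: 7.85
eef_pos: [440.9, 110.7, 36.4]
tcp_rot: [-1.44, 1.57, -3.11]
ft_force: [0.4, 0.5, -0.1]
opening: 0.297
```

Emit:
carry_out(
  grip=[1, 1, 1, 1],
  linear=[
    [-0.09, 0, 0],
    [-0.096, 0, 0],
    [0, 0, 0],
    [0, 0, 0],
  ],
  turn=[0, 0, -0.027, -0.027],
)

```text
t: 8.25
eef_pos: [441.8, 110.8, 131.6]
tcp_rot: [1.615, 1.567, 0.119]
ft_force: [-0.5, 0.3, -1.8]
opening: 0.294
```

```bash
python3 - <<'E'
from h import *
plan((607.6,158.9,130,4),(607.6,158.9,45.5,4))
E
```

```text
t 8.25 pos [441.8 110.8 131.6] rot [1.615 1.567 0.119] F [-0.5  0.3 -1.8] op 0.294
tilt 0.23 psi 4.26
-> (607.6, 158.9, 130) psi 4.0 turn 0.0015 shift [ 0.0032  0.3376 -0.0728] rows 4.0
-> (607.6, 158.9, 45.5) psi 4.0 turn -0.0 shift [0.169 0.    0.   ] rows 2.0
```

Emit:
carry_out(
  grip=[1, 1, 1, 1, 1],
  linear=[
    [0, 0.07, -0.015],
    [0, 0.08, -0.017],
    [0, 0.09, -0.019],
    [0, 0.07, -0.015],
    [0, 0.028, -0.007],
  ],
  turn=[0, 0, 0, 0, 0],
)

```text
t: 8.75
eef_pos: [609.8, 159.8, 129.8]
tcp_rot: [1.722, 1.569, 0.222]
ft_force: [-0.3, -0.6, -1.4]
opening: 0.297
```

Emit:
carry_out(
  grip=[1, 1, 1, 1, 1],
  linear=[
    [0.05, 0, 0],
    [0.06, 0, 0],
    [0.046, 0, 0],
    [0.01, 0, 0],
    [0, 0, 0],
  ],
  turn=[0, 0, 0, 0, 0],
)

```text
t: 9.25
eef_pos: [607.3, 159.1, 46.7]
tcp_rot: [-1.679, 1.57, 3.104]
ft_force: [-0.3, -0.1, -0.5]
opening: 0.295
```

```bash
python3 - <<'E'
from h import *
plan((607.6,158.9,43.5,4))
i=cams.read_camera("wrist"); cv2.imwrite("pics/w3.png",i)
E
```

```text
t 9.25 pos [607.3 159.1  46.7] rot [-1.679  1.57   3.104] F [-0.3 -0.1 -0.5] op 0.295
tilt 0.03 psi 4.06
-> (607.6, 158.9, 43.5) psi 4.0 turn 0.0004 shift [0.0065 0.0006 0.0005] rows 1.0
```

View pics/w3.png

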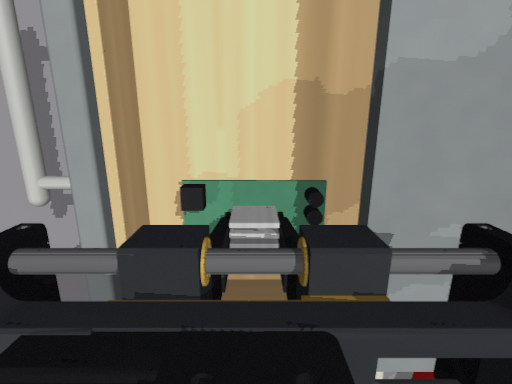

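The board hangs in the drawer with its top edge at (185–325,182), clear of the front panel (about column 110) and the cabinet roof (about column 375). I'll lower it and release.

Emit:
carry_out(
  grip=[1, 1],
  linear=[
    [0.005, 0, 0],
    [0, 0, 0],
  ],
  turn=[0, 0],
)

```text
t: 9.5
eef_pos: [607.6, 159.2, 45.0]
tcp_rot: [1.718, 1.57, 0.219]
ft_force: [-0.6, -0.9, -1.2]
opening: 0.292
```

Emit:
carry_out(
  grip=[0.1, 0.1, 0.1, 0.1, 0.1],
  linear=[
    [0, 0, 0],
    [0, 0, 0],
    [0, 0, 0],
    [-0.08, 0, 0],
    [-0.09, 0, 0],
  ],
  turn=[0, 0, 0, 0, 0],
)

```text
t: 10.0
eef_pos: [606.5, 158.9, 128.8]
tcp_rot: [-1.513, 1.567, -3.013]
ft_force: [0.7, -0.2, -0.8]
opening: 0.452
```

Emit:
carry_out(
  grip=[-0.05, -0.05, -0.05, -0.05, -0.05],
  linear=[
    [0, -0.07, 0.053],
    [0, -0.073, 0.053],
    [0, -0.073, 0.053],
    [0, -0.073, 0.053],
    [0, -0.073, 0.053],
  ],
  turn=[0, 0, 0, 0, -0.0133],
)

```text
t: 10.5
eef_pos: [434.7, 13.4, 129.4]
tcp_rot: [1.429, 1.57, -0.029]
ft_force: [1.3, -0.5, 0.3]
opening: 0.525
```

Emit:
carry_out(
  grip=[-0.05],
  linear=[
    [0, 0, 0],
  ],
  turn=[0],
)

```text
t: 10.6
eef_pos: [432.4, 12.4, 129.3]
tcp_rot: [-1.74, 1.568, 3.085]
ft_force: [-0.3, 0.7, 1.0]
opening: 0.525
```

```bash
cat >>h.py <<'E'
def greens(z=3):
    I=cams.camera_info("wrist"); i=cams.read_camera("wrist"); j=i.astype(int)
    for c in blobs((j[...,1]-j[...,2]>25)&(j[...,1]-j[...,0]>10),300): print(c.reshape(-1,2).mean(0).round(),rect("wrist",c,z,I))
    return i
E
python3 - <<'E'
from h import *
plan((442.5,8.3,21,6.4))
greens()
E
```

```text
t 10.6 pos [432.4  12.4 129.3] rot [-1.74   1.568  3.085] F [-0.3  0.7  1. ] op 0.525
tilt 0.14 psi 6.41
-> (442.5, 8.3, 21) psi 6.4 turn 0.0 shift [0.2166 0.0191 0.0103] rows 3.0
[247. 289.] (array([ 436.3, -106.8]), array([100.4,  33.1]), 6.5)
[260. 188.] (array([441.6,   9.4]), array([95.5, 61.7]), 6.5)
[463.  51.] (array([619.3, 166.5]), array([96.5, 67.3]), 3.8)
```

Emit:
carry_out(
  grip=[-0.05, -0.05, -0.05, -0.05, -0.05],
  linear=[
    [0.02, 0.018, 0.009],
    [0.08, 0, 0],
    [0.08, 0, 0],
    [0.037, 0, 0],
    [0, 0, 0],
  ],
  turn=[0, 0, 0, 0, 0],
)

```text
t: 11.15
eef_pos: [446.4, 11.2, 18.4]
tcp_rot: [-1.866, 1.569, 2.96]
ft_force: [-0.6, 0.1, -0.7]
opening: 0.528
```

Emit:
carry_out(
  grip=[1, 1, 1, 1, 1],
  linear=[
    [0, 0, 0],
    [0, 0, 0],
    [0, 0, 0],
    [0, 0, 0],
    [-0.03, 0, 0],
  ],
  turn=[0, 0, 0, 0, 0],
)

```text
t: 11.65
eef_pos: [445.2, 10.8, 34.8]
tcp_rot: [-1.855, 1.569, 2.971]
ft_force: [-0.1, -0.3, -0.2]
opening: 0.293
```

Emit:
carry_out(
  grip=[1, 1, 1, 1],
  linear=[
    [-0.09, 0, 0],
    [-0.1, 0, 0],
    [0, 0, 0],
    [0, 0, 0],
  ],
  turn=[0, 0, 0.0133, 0],
)

```text
t: 12.05
eef_pos: [446.1, 10.7, 131.9]
tcp_rot: [1.408, 1.567, -0.093]
ft_force: [0.7, 0.4, -0.4]
opening: 0.292
```

```bash
python3 - <<'E'
from h import *
plan((602,238.7,130,4),(602,238.7,45.5,4))
E
```

```text
t 12.05 pos [446.1  10.7 131.9] rot [ 1.408  1.567 -0.093] F [ 0.7  0.4 -0.4] op 0.292
tilt 0.19 psi 4.03
-> (602, 238.7, 130) psi 4.0 turn 0.0002 shift [ 0.0038  0.3429 -0.4332] rows 6.0
-> (602, 238.7, 45.5) psi 4.0 turn -0.0 shift [0.169 0.    0.   ] rows 2.0
```

Emit:
carry_out(
  grip=[1, 1, 1, 1, 1],
  linear=[
    [0, 0.05, -0.063],
    [0, 0.059, -0.075],
    [0, 0.059, -0.075],
    [0, 0.059, -0.075],
    [0, 0.059, -0.075],
  ],
  turn=[0, 0, 0, 0, 0],
)

```text
t: 12.55
eef_pos: [575.7, 203.6, 129.1]
tcp_rot: [-1.428, 1.569, -2.926]
ft_force: [0.7, -0.6, -1.1]
opening: 0.293
```

Emit:
carry_out(
  grip=[1, 1, 1, 1, 1],
  linear=[
    [0, 0.04, -0.05],
    [0, 0.017, -0.02],
    [0.05, 0, 0],
    [0.06, 0, 0],
    [0.046, 0, 0],
  ],
  turn=[0, 0, 0, 0, 0],
)

```text
t: 13.05
eef_pos: [600.1, 237.9, 50.0]
tcp_rot: [-1.35, 1.568, -2.85]
ft_force: [0.1, 0.6, -0.9]
opening: 0.295
```

Emit:
carry_out(
  grip=[1, 1, 1],
  linear=[
    [0.012, 0, 0],
    [0, 0, 0],
    [0, 0, 0],
  ],
  turn=[0, 0, 0],
)

```text
t: 13.35
eef_pos: [601.7, 238.6, 47.4]
tcp_rot: [1.84, 1.57, 0.34]
ft_force: [0.3, -0.5, -1.1]
opening: 0.292
```

```bash
python3 - <<'E'
from h import *
plan((602,238.7,42.5,4))
E
```

```text
t 13.35 pos [601.7 238.6  47.4] rot [1.84 1.57 0.34] F [ 0.3 -0.5 -1.1] op 0.292
tilt 0.05 psi 4.06
-> (602, 238.7, 42.5) psi 4.0 turn 0.0003 shift [ 0.0098  0.0007 -0.0002] rows 1.0
```

Lower, release, then go to board 3.

Emit:
carry_out(
  grip=[1, 1],
  linear=[
    [0.009, 0, 0],
    [0, 0, 0],
  ],
  turn=[0, 0],
)

```text
t: 13.55
eef_pos: [601.4, 238.8, 42.6]
tcp_rot: [1.877, 1.57, 0.377]
ft_force: [-0.4, -0.2, -0.2]
opening: 0.294
```

Emit:
carry_out(
  grip=[0.1, 0.1, 0.1, 0.1, 0.1],
  linear=[
    [0, 0, 0],
    [0, 0, 0],
    [0, 0, 0],
    [-0.08, 0, 0],
    [-0.095, 0, 0],
  ],
  turn=[0, 0, 0, 0, 0],
)

```text
t: 14.05
eef_pos: [600.4, 238.5, 129.0]
tcp_rot: [-1.387, 1.567, -2.887]
ft_force: [-0.5, 0.2, 0.9]
opening: 0.451
```

```bash
python3 - <<'E'
from h import *
plan((437,-124,130,-7.9))
greens(25)
E
```

```text
t 14.05 pos [600.4 238.5 129. ] rot [-1.387  1.567 -2.887] F [-0.5  0.2  0.9] op 0.451
tilt 0.23 psi 4.06
-> (437, -124, 130) psi -7.9 turn 0.0665 shift [-0.0019 -0.2241  0.763 ] rows 8.0
[416. 373.] (array([807.3,  35.7]), array([41.9, 19. ]), 4.4)
[227. 283.] (array([576.9, 137.1]), array([30.3, 20.8]), 3.4)
[254. 243.] (array([603.8, 185.5]), array([66.1,  9. ]), 4.2)
[250. 192.] (array([601.1, 237.5]), array([94.7, 62.2]), 4.1)
```

Emit:
carry_out(
  grip=[-0.05, -0.05, -0.05, -0.05, -0.05],
  linear=[
    [0, 0, 0],
    [0, 0, 0],
    [0, -0.025, 0.09],
    [0, -0.027, 0.092],
    [0, -0.027, 0.092],
  ],
  turn=[0.033, 0.0335, 0, 0, 0],
)

```text
t: 14.6
eef_pos: [542.4, 107.4, 129.6]
tcp_rot: [1.844, 1.57, 0.137]
ft_force: [1.6, 0.2, -0.9]
opening: 0.522
```

Emit:
carry_out(
  grip=[-0.05, -0.05, -0.05, -0.05, -0.05],
  linear=[
    [0, -0.027, 0.092],
    [0, -0.027, 0.092],
    [0, -0.027, 0.092],
    [0, -0.027, 0.092],
    [0, -0.02, 0.07],
  ],
  turn=[0, 0, 0, 0, 0],
)

```text
t: 15.1
eef_pos: [448.7, -101.5, 129.8]
tcp_rot: [1.339, 1.57, -0.37]
ft_force: [0.9, -0.2, 0.5]
opening: 0.526
```

Emit:
carry_out(
  grip=[-0.05, -0.05, -0.05],
  linear=[
    [0, -0.016, 0.05],
    [0, 0, 0],
    [0, 0, 0],
  ],
  turn=[0, 0, 0],
)

```text
t: 15.4
eef_pos: [438.5, -123.6, 129.8]
tcp_rot: [1.645, 1.57, -0.065]
ft_force: [-0.1, 0.3, 0.0]
opening: 0.524
```

```bash
python3 - <<'E'
from h import *
plan((437,-124.5,21,-7.9))
greens()
E
```

```text
t 15.4 pos [ 438.5 -123.6  129.8] rot [ 1.645  1.57  -0.065] F [-0.1  0.3  0. ] op 0.524
tilt 0.03 psi -8.0
-> (437, -124.5, 21) psi -7.9 turn -0.0005 shift [ 0.2175 -0.0027  0.0023] rows 3.0
[245. 187.] (array([ 435.7, -124.2]), array([95.3, 61.4]), -8.0)
```

Emit:
carry_out(
  grip=[-0.05, -0.05, -0.05, -0.05, -0.05],
  linear=[
    [0.03, -0.004, 0.001],
    [0.08, 0, 0],
    [0.075, 0, 0],
    [0.032, 0, 0],
    [0, 0, 0],
  ],
  turn=[0, 0, 0, 0, 0],
)

```text
t: 15.95
eef_pos: [436.1, -122.2, 19.3]
tcp_rot: [-1.891, 1.567, 2.685]
ft_force: [0.5, -1.1, 0.5]
opening: 0.525
```

Emit:
carry_out(
  grip=[1, 1, 1, 1, 1],
  linear=[
    [0, 0, 0],
    [0, 0, 0],
    [0, 0, 0],
    [0, 0, 0],
    [-0.03, 0, 0],
  ],
  turn=[0, 0, 0, 0, 0],
)

```text
t: 16.45
eef_pos: [436.1, -123.3, 35.8]
tcp_rot: [-1.93, 1.569, 2.644]
ft_force: [-0.1, 0.2, -1.0]
opening: 0.29
```

Emit:
carry_out(
  grip=[1, 1, 1, 1],
  linear=[
    [-0.09, 0, 0],
    [-0.1, 0, 0],
    [0, 0, 0],
    [0, 0, 0],
  ],
  turn=[0, 0, -0.033, -0.033],
)

```text
t: 16.85
eef_pos: [436.9, -123.7, 133.1]
tcp_rot: [1.097, 1.567, -0.401]
ft_force: [-0.4, -0.4, -1.6]
opening: 0.293
```

```bash
python3 - <<'E'
from h import *
plan((596.4,318.5,130,4),(596.4,318.5,43,4))
E
```

```text
t 16.85 pos [ 436.9 -123.7  133.1] rot [ 1.097  1.567 -0.401] F [-0.4 -0.4 -1.6] op 0.293
tilt 0.23 psi 4.2
-> (596.4, 318.5, 130) psi 4.0 turn 0.0011 shift [ 0.0062  0.38   -0.86  ] rows 10.0
-> (596.4, 318.5, 43) psi 4.0 turn -0.0 shift [0.174 0.    0.   ] rows 2.0
```

Emit:
carry_out(
  grip=[1, 1, 1, 1, 1],
  linear=[
    [0, 0.03, -0.07],
    [0, 0.039, -0.088],
    [0, 0.039, -0.088],
    [0, 0.039, -0.088],
    [0, 0.039, -0.088],
  ],
  turn=[0.001, 0, 0, 0, 0],
)

```text
t: 17.35
eef_pos: [515.4, 95.2, 131.6]
tcp_rot: [1.619, 1.57, 0.114]
ft_force: [0.4, -1.1, -0.3]
opening: 0.292
```

Emit:
carry_out(
  grip=[1, 1, 1, 1, 1],
  linear=[
    [0, 0.039, -0.088],
    [0, 0.039, -0.088],
    [0, 0.039, -0.088],
    [0, 0.039, -0.088],
    [0, 0.026, -0.06],
  ],
  turn=[0, 0, 0, 0, 0],
)

```text
t: 17.85
eef_pos: [592.7, 307.7, 131.4]
tcp_rot: [2.125, 1.57, 0.621]
ft_force: [-0.1, -0.2, -1.1]
opening: 0.29
```

Emit:
carry_out(
  grip=[1, 1, 1, 1],
  linear=[
    [0, 0.012, -0.026],
    [0.05, 0, 0],
    [0.06, 0, 0],
    [0.04, 0, 0],
  ],
  turn=[0, 0, 0, 0],
)

```text
t: 18.25
eef_pos: [596.6, 317.2, 54.6]
tcp_rot: [-1.216, 1.569, -2.72]
ft_force: [-0.0, -0.3, -1.0]
opening: 0.292
```

```bash
python3 - <<'E'
from h import *
plan((596.4,318.5,43,4))
E
```

```text
t 18.25 pos [596.6 317.2  54.6] rot [-1.216  1.569 -2.72 ] F [-0.  -0.3 -1. ] op 0.292
tilt 0.1 psi 3.78
-> (596.4, 318.5, 43) psi 4.0 turn -0.0012 shift [ 0.0232 -0.0003 -0.0026] rows 1.0
```

Emit:
carry_out(
  grip=[1, 1, 1],
  linear=[
    [0.018, 0, -0.002],
    [0, 0, 0],
    [0, 0, 0],
  ],
  turn=[0, 0, 0],
)

```text
t: 18.55
eef_pos: [597.8, 319.0, 48.2]
tcp_rot: [1.927, 1.57, 0.422]
ft_force: [0.1, -1.1, -0.5]
opening: 0.3
```

Emit:
carry_out(
  grip=[0.1, 0.1, 0.1, 0.1, 0.1],
  linear=[
    [0, 0, 0],
    [0, 0, 0],
    [0, 0, 0],
    [-0.08, 0, 0],
    [-0.095, 0, 0],
  ],
  turn=[0, 0, 0, 0, 0],
)

```text
t: 19.05
eef_pos: [596.5, 318.8, 134.2]
tcp_rot: [-1.253, 1.567, -2.758]
ft_force: [1.3, 0.5, 0.4]
opening: 0.451
```

Emit:
carry_out(
  grip=[0.37, 0.37, 0.37],
  linear=[
    [-0.05, -0.08, 0],
    [-0.05, -0.08, 0],
    [0, 0, 0],
  ],
  turn=[0, 0, 0],
)

```text
t: 19.35
eef_pos: [514.8, 314.3, 188.6]
tcp_rot: [2.028, 1.567, 0.524]
ft_force: [1.3, 0.7, -0.2]
opening: 0.326
```

```bash
python3 - <<'E'
from h import *
plan((472.3,236,100,4),(472.3,236,40,4))
i=greens(25); cv2.imwrite("pics/w4.png",i)
E
```

```text
t 19.35 pos [514.8 314.3 188.6] rot [2.028 1.567 0.524] F [ 1.3  0.7 -0.2] op 0.326
tilt 0.21 psi 3.88
-> (472.3, 236, 100) psi 4.0 turn -0.0007 shift [ 0.1773 -0.0957  0.1502] rows 3.0
-> (472.3, 236, 40) psi 4.0 turn -0.0 shift [0.12 0.   0.  ] rows 2.0
[326. 179.] (array([597.8, 318.8]), array([94.9, 61.2]), 3.8)
```

View pics/w4.png

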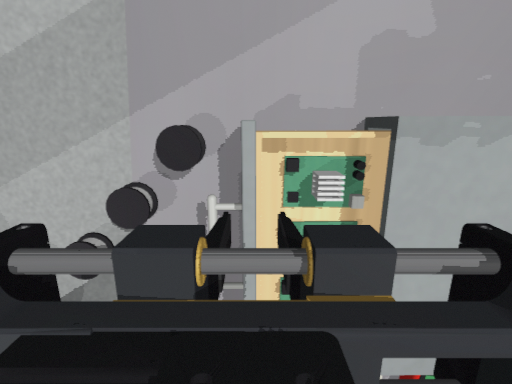

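The wrist view shows the drawer with board 3 flat at (325,185), heat sink up, and board 2 below it at about (320,225) with a clear gap. Now the handle.

Emit:
carry_out(
  grip=[0.37, 0.37, 0.37, 0.37],
  linear=[
    [0, -0.048, 0.075],
    [0, -0.048, 0.075],
    [0.08, 0, 0],
    [0, 0, 0],
  ],
  turn=[0, 0, 0, 0],
)

```text
t: 19.8
eef_pos: [473.6, 234.6, 141.7]
tcp_rot: [-1.31, 1.565, -2.816]
ft_force: [-0.6, -0.2, 0.0]
opening: 0.314
```

```bash
python3 - <<'E'
from h import *
plan((472,236,40,4))
greens(25)
i=cams.read_camera("top"); cv2.imwrite("pics/t5.png",i); j=i.astype(int)
for c in blobs((j[...,1]-j[...,2]>25)&(j[...,1]-j[...,0]>10),60): print(rect("top",c,25))
E
```

```text
t 19.8 pos [473.6 234.6 141.7] rot [-1.31   1.565 -2.816] F [-0.6 -0.2  0. ] op 0.314
tilt 0.3 psi 3.7
-> (472, 236, 40) psi 4.0 turn -0.0017 shift [ 0.2034 -0.0031 -0.0031] rows 3.0
[384. 194.] (array([601.5, 237.5]), array([95.2, 61. ]), 3.8)
[422. 117.] (array([630.6, 317. ]), array([30.1, 19.5]), 3.7)
[392. 109.] (array([597.9, 319.2]), array([95.1, 60.8]), 3.7)
(array([600.6, 235.9]), array([86.5, 57.2]), 3.2)
(array([607.3, 158.2]), array([89.2, 57.1]), 2.6)
(array([802.1,  38.8]), array([51.1, 33.6]), 1.2)
```

Emit:
carry_out(
  grip=[0.37, 0.37, 0.37, 0.37, 0.37],
  linear=[
    [0.08, -0.003, -0.002],
    [0.07, 0, 0],
    [0.035, 0, 0],
    [0.018, 0, 0],
    [0, 0, 0],
  ],
  turn=[0, 0, 0, 0, 0],
)

```text
t: 20.4
eef_pos: [473.6, 237.3, 42.9]
tcp_rot: [-1.43, 1.57, -2.934]
ft_force: [-0.0, 0.3, -0.1]
opening: 0.318
```

Emit:
carry_out(
  grip=[1, 1, 1, 1, 1],
  linear=[
    [0, 0, 0],
    [0, 0, 0],
    [0, 0, 0],
    [0, 0, 0],
    [0, 0, 0],
  ],
  turn=[0, 0, 0, 0, 0],
)

```text
t: 20.9
eef_pos: [473.4, 237.0, 44.0]
tcp_rot: [1.915, 1.569, 0.411]
ft_force: [-0.4, 0.2, 7.2]
opening: 0.107
```

Emit:
carry_out(
  grip=[1, 1, 1, 1, 1],
  linear=[
    [0, 0.008, 0],
    [0, 0.015, 0],
    [0, 0.025, 0],
    [0, 0.03, 0],
    [0, 0.03, 0],
  ],
  turn=[0, 0, 0, 0, 0],
)

```text
t: 21.4
eef_pos: [527.6, 240.7, 44.1]
tcp_rot: [2.087, 1.57, 0.583]
ft_force: [-2.1, 3.5, 5.7]
opening: 0.107
```

Emit:
carry_out(
  grip=[1, 1, 1, 1, 1],
  linear=[
    [0, 0.03, 0],
    [0, 0.03, 0],
    [0, 0.03, 0],
    [0, 0.03, 0],
    [0, 0.016, 0],
  ],
  turn=[0, 0, 0, 0, 0],
)

```text
t: 21.9
eef_pos: [596.1, 245.5, 44.1]
tcp_rot: [2.061, 1.568, 0.556]
ft_force: [-1.8, 4.1, 7.6]
opening: 0.107
```

Emit:
carry_out(
  grip=[1, 1, 1, 1],
  linear=[
    [0, 0.008, 0],
    [0, 0.006, 0],
    [0, 0, 0],
    [0, 0, 0],
  ],
  turn=[0, 0, 0, 0],
)

```text
t: 22.3
eef_pos: [602.4, 245.9, 44.1]
tcp_rot: [2.003, 1.568, 0.498]
ft_force: [-0.9, 4.9, 4.8]
opening: 0.109
```

Emit:
carry_out(
  grip=[1, 1, 1],
  linear=[
    [0, 0.005, 0],
    [0, 0.005, 0],
    [0, 0, 0],
  ],
  turn=[0, 0, 0],
)

```text
t: 22.6
eef_pos: [605.2, 246.1, 44.0]
tcp_rot: [-1.705, 1.568, 3.074]
ft_force: [-9.7, 3.3, 12.0]
opening: 0.109
```

Emit:
carry_out(
  grip=[1, 1, 1],
  linear=[
    [0, 0.005, 0],
    [0, 0.003, 0],
    [0, 0, 0],
  ],
  turn=[0, 0, 0],
)

```text
t: 22.9
eef_pos: [605.4, 246.1, 43.8]
tcp_rot: [-1.498, 1.559, -3.002]
ft_force: [-28.7, 2.3, 23.6]
opening: 0.105
```

Emit:
carry_out(
  grip=[1, 0.37, 0.37, 0.37, 0.37],
  linear=[
    [0, -0.007, 0],
    [0, 0, 0],
    [0, 0, 0],
    [0, 0, 0],
    [-0.05, 0, 0],
  ],
  turn=[0, 0, 0, 0, 0],
)

```text
t: 23.4
eef_pos: [606.0, 245.0, 65.5]
tcp_rot: [-1.342, 1.566, -2.847]
ft_force: [-0.1, 0.7, 0.2]
opening: 0.307
```

Emit:
carry_out(
  grip=[0.37, 0.37, 0.37, 0.37],
  linear=[
    [-0.09, 0, 0],
    [-0.09, 0, 0],
    [-0.09, 0, 0],
    [0, 0, 0],
  ],
  turn=[0, 0, 0, 0],
)

```text
t: 23.8
eef_pos: [609.4, 246.1, 209.5]
tcp_rot: [1.789, 1.561, 0.284]
ft_force: [-0.6, -0.4, -0.5]
opening: 0.311
```

```bash
python3 - <<'E'
from h import *
plan((630,-263,205,4))
i=cams.read_camera("wrist"); cv2.imwrite("pics/w6.png",i)
I=cams.camera_info("wrist")
g=i.astype(int).min(2)
for r in (140,170,200): 
    c=np.nonzero(g[r,215:290]>150)[0]+215; print(r,c.min() if len(c) else None,c.max() if len(c) else None, px2w("wrist",(c.mean(),r),44,I)[:2] if len(c) else '')
E
```

```text
t 23.8 pos [609.4 246.1 209.5] rot [1.789 1.561 0.284] F [-0.6 -0.4 -0.5] op 0.311
tilt 0.57 psi 3.79
-> (630, -263, 205) psi 4.0 turn -0.0012 shift [ 0.009  -0.03    1.0187] rows 11.0
140 215 288 [598.52919245 293.24198427]
170 215 287 [593.61200633 258.02198684]
200 215 287 [596.66552442 221.374393  ]
```

Emit:
carry_out(
  grip=[0.37, 0.37, 0.37, 0.37, 0.37],
  linear=[
    [0, -0.003, 0.09],
    [0, -0.003, 0.093],
    [0, -0.003, 0.093],
    [0, -0.003, 0.093],
    [0, -0.003, 0.093],
  ],
  turn=[0, 0, 0, 0, 0],
)

```text
t: 24.35
eef_pos: [614.4, 12.8, 201.5]
tcp_rot: [-1.721, 1.569, 3.058]
ft_force: [0.7, -0.3, -0.1]
opening: 0.311
```

Emit:
carry_out(
  grip=[0.37, 0.37, 0.37, 0.37, 0.37],
  linear=[
    [0, -0.003, 0.093],
    [0, -0.003, 0.093],
    [0, -0.003, 0.093],
    [0, -0.003, 0.093],
    [0, -0.003, 0.093],
  ],
  turn=[0, 0, 0, 0, 0],
)

```text
t: 24.85
eef_pos: [622.3, -219.8, 201.3]
tcp_rot: [-2.079, 1.568, 2.699]
ft_force: [1.4, 0.7, 0.5]
opening: 0.313
```

Emit:
carry_out(
  grip=[0.37, 0.37, 0.37, 0.37],
  linear=[
    [0, 0, 0.07],
    [0, 0, 0.022],
    [0, 0, 0],
    [0, 0, 0],
  ],
  turn=[0, 0, 0, 0],
)

```text
t: 25.25
eef_pos: [625.7, -262.6, 202.1]
tcp_rot: [-2.307, 1.569, 2.471]
ft_force: [-0.5, 0.5, -0.1]
opening: 0.314
```

```bash
python3 - <<'E'
from h import *
plan((630,-266,40,4))
i=cams.read_camera("wrist"); t=cams.read_camera("top")
cv2.imwrite("pics/t7.png",t)
cv2.imwrite("pics/m7.png",np.hstack([i[:,60:452],cv2.resize(t[70:260,100:300],(400,384),interpolation=cv2.INTER_CUBIC)]))
E
```

```text
t 25.25 pos [ 625.7 -262.6  202.1] rot [-2.307  1.569  2.471] F [-0.5  0.5 -0.1] op 0.314
tilt 0.1 psi 3.81
-> (630, -266, 40) psi 4.0 turn -0.001 shift [0.3243 0.008  0.0074] rows 4.0
```

View pics/m7.png

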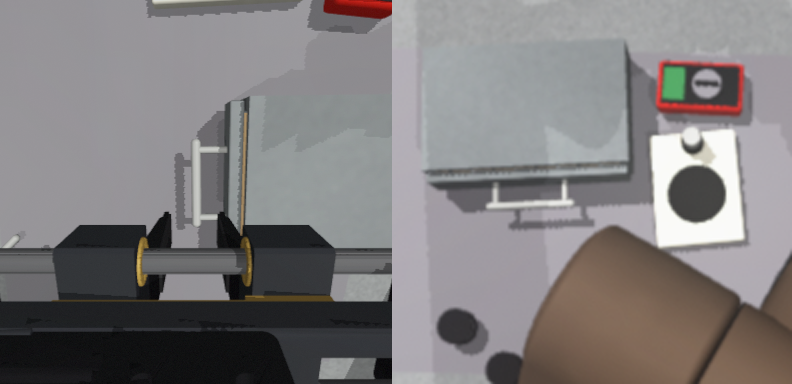

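The wrist view shows the narrow handle bar at column 256, rows 141–224, between the fingers. The top view shows the wide drawer shut with its handle at (530,205), and the spool still at (457,326).

Emit:
carry_out(
  grip=[0.37, 0.37, 0.37, 0.37, 0.37],
  linear=[
    [0.08, 0.004, 0.004],
    [0.08, 0, 0],
    [0.07, 0, 0],
    [0.05, 0, 0],
    [0.03, 0, 0],
  ],
  turn=[0, 0, 0, 0, 0],
)

```text
t: 25.85
eef_pos: [627.7, -263.8, 46.2]
tcp_rot: [-2.202, 1.568, 2.578]
ft_force: [-0.7, 0.1, -0.1]
opening: 0.312
```

Emit:
carry_out(
  grip=[0.37, 0.37, 0.37],
  linear=[
    [0.014, 0, 0],
    [0, 0, 0],
    [0, 0, 0],
  ],
  turn=[0, 0, 0],
)

```text
t: 26.15
eef_pos: [628.8, -265.6, 42.4]
tcp_rot: [1.062, 1.569, -0.442]
ft_force: [-0.0, 0.1, 0.1]
opening: 0.315
```

Emit:
carry_out(
  grip=[1, 1, 1, 1, 1],
  linear=[
    [0, 0, 0],
    [0, 0, 0],
    [0, 0, 0],
    [0, 0, 0],
    [0, 0, 0],
  ],
  turn=[0, 0, 0, 0, 0],
)

```text
t: 26.65
eef_pos: [628.3, -265.7, 41.7]
tcp_rot: [1.055, 1.57, -0.45]
ft_force: [-0.4, -0.3, 6.4]
opening: 0.106
```

Emit:
carry_out(
  grip=[1, 1, 1, 1, 1],
  linear=[
    [0, -0.02, 0],
    [0, -0.04, 0],
    [0, -0.04, 0],
    [0, -0.04, 0],
    [0, -0.04, 0],
  ],
  turn=[0, 0, 0, 0, 0],
)

```text
t: 27.15
eef_pos: [538.0, -272.7, 41.7]
tcp_rot: [0.785, 1.567, -0.72]
ft_force: [2.7, -7.9, 1.0]
opening: 0.111
```

Emit:
carry_out(
  grip=[1, 1, 1, 1, 1],
  linear=[
    [0, -0.04, 0],
    [0, -0.03, 0],
    [0, -0.01, 0],
    [0, -0.01, 0],
    [0, 0, 0],
  ],
  turn=[0, 0, 0, 0, 0],
)

```text
t: 27.65
eef_pos: [493.3, -276.2, 41.7]
tcp_rot: [0.648, 1.567, -0.857]
ft_force: [-0.6, -8.7, 3.2]
opening: 0.109
```

Emit:
carry_out(
  grip=[1, 1, 1],
  linear=[
    [0, -0.008, 0],
    [0, -0.006, 0],
    [0, 0, 0],
  ],
  turn=[0, 0, 0],
)

```text
t: 27.95
eef_pos: [486.7, -276.7, 41.7]
tcp_rot: [0.669, 1.567, -0.836]
ft_force: [-1.3, -8.9, 3.5]
opening: 0.107
```

Emit:
carry_out(
  grip=[1, 1, 1],
  linear=[
    [0, -0.006, 0.001],
    [0, -0.004, 0.001],
    [0, 0, 0],
  ],
  turn=[0, 0, 0],
)

```text
t: 28.25
eef_pos: [481.5, -277.2, 41.7]
tcp_rot: [0.71, 1.569, -0.795]
ft_force: [-0.1, -4.6, 5.1]
opening: 0.107
```

Emit:
carry_out(
  grip=[1, 1, 1],
  linear=[
    [0, -0.004, 0],
    [0, -0.004, 0],
    [0, 0, 0],
  ],
  turn=[0, 0, 0],
)

```text
t: 28.55
eef_pos: [477.6, -277.5, 41.6]
tcp_rot: [0.701, 1.568, -0.804]
ft_force: [-0.5, -5.1, 5.9]
opening: 0.108
```

Emit:
carry_out(
  grip=[0.37, 0.37, 0.37, 0.37, 0.37],
  linear=[
    [0, 0, 0],
    [0, 0, 0],
    [0, 0, 0],
    [-0.05, 0, 0],
    [-0.09, 0, 0],
  ],
  turn=[0, 0, 0, 0, 0],
)

```text
t: 29.05
eef_pos: [476.2, -275.5, 109.4]
tcp_rot: [-2.308, 1.564, 2.47]
ft_force: [1.1, -0.2, 0.4]
opening: 0.312
```

Emit:
carry_out(
  grip=[-0.05, -0.05, -0.05, -0.05, -0.05],
  linear=[
    [-0.09, 0, 0],
    [-0.06, 0, 0],
    [0, 0.09, 0.02],
    [0, 0.09, 0.02],
    [0, 0, 0],
  ],
  turn=[0, 0, 0, 0, 0],
)

```text
t: 29.55
eef_pos: [572.2, -290.8, 185.6]
tcp_rot: [1.219, 1.569, -0.285]
ft_force: [-2.5, -0.5, 0.1]
opening: 0.525
```

```bash
python3 - <<'E'
from h import *
plan((611,-267,140,4.2))
i=greens(25); cv2.imwrite("pics/w8.png",i)
E
```

```text
t 29.55 pos [ 572.2 -290.8  185.6] rot [ 1.219  1.569 -0.285] F [-2.5 -0.5  0.1] op 0.525
tilt 0.1 psi 3.87
-> (611, -267, 140) psi 4.2 turn -0.0018 shift [ 0.0912  0.0808 -0.0417] rows 2.0
[280. 158.] (array([ 601.2, -267.5]), array([94.5, 61.8]), -6.5)
```

View pics/w8.png

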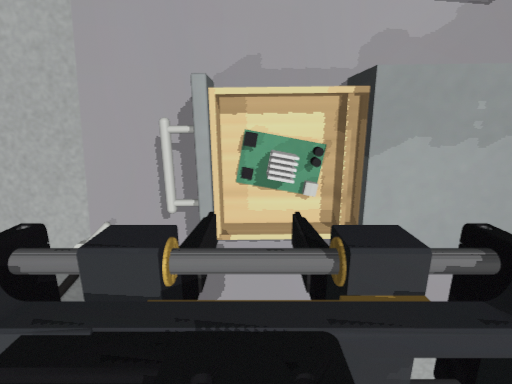

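The wrist view shows the next board lying flat in the open narrow drawer at (280,162), heat sink up and turned about -6.5°.

Emit:
carry_out(
  grip=[-0.05, -0.05, -0.05, -0.05],
  linear=[
    [0, 0, 0],
    [0, 0, 0],
    [0, 0.054, -0.053],
    [0, 0, 0],
  ],
  turn=[0.03, 0.0276, 0, 0],
)

```text
t: 30.0
eef_pos: [599.3, -265.3, 185.7]
tcp_rot: [-2.737, 1.57, 1.862]
ft_force: [0.1, 0.7, -0.5]
opening: 0.525
```

```bash
python3 - <<'E'
from h import *
plan((601,-267.5,43,-6.5))
greens(25)
E
```

```text
t 30.0 pos [ 599.3 -265.3  185.7] rot [-2.737  1.57   1.862] F [ 0.1  0.7 -0.5] op 0.525
tilt 0.06 psi -6.49
-> (601, -267.5, 43) psi -6.5 turn 0.0 shift [0.2855 0.0039 0.004 ] rows 3.0
[253. 180.] (array([ 601.1, -267.3]), array([94.4, 60.7]), -6.5)
```

Emit:
carry_out(
  grip=[-0.05, -0.05, -0.05, -0.05, -0.05],
  linear=[
    [0.06, 0.004, 0.004],
    [0.08, 0, 0],
    [0.08, 0, 0],
    [0.045, 0, 0],
    [0.02, 0, 0],
  ],
  turn=[0, 0, 0, 0, 0],
)

```text
t: 30.55
eef_pos: [598.2, -269.4, 41.2]
tcp_rot: [-1.968, 1.566, 2.629]
ft_force: [-1.0, 0.7, 0.5]
opening: 0.525
```

Emit:
carry_out(
  grip=[-0.05, 1, 1, 1, 1],
  linear=[
    [0, 0, 0],
    [0, 0, 0],
    [0, 0, 0],
    [0, 0, 0],
    [0, 0, 0],
  ],
  turn=[0, 0, 0, 0, 0],
)

```text
t: 31.05
eef_pos: [600.7, -269.7, 44.7]
tcp_rot: [1.191, 1.569, -0.495]
ft_force: [-1.9, 0.1, 5.3]
opening: 0.292
```

Emit:
carry_out(
  grip=[1, 1, 1, 1],
  linear=[
    [-0.03, 0, 0],
    [-0.08, 0, 0],
    [-0.09, 0, 0],
    [0, 0, 0],
  ],
  turn=[0, 0, 0, 0],
)

```text
t: 31.45
eef_pos: [602.4, -270.6, 150.7]
tcp_rot: [1.177, 1.561, -0.508]
ft_force: [0.3, 0.2, -1.3]
opening: 0.291
```

```bash
python3 - <<'E'
from h import *
plan((634.2,-80,143,6.5),(634.2,-1,143,6.5))
t=cv2.imread("pics/t7.png").astype(int)
m=np.zeros(t.shape[:2],bool); m[130:205,225:285]=1
for c in blobs((t.max(2)<110)&m,100): print("disc",rect("top",c,18), c.reshape(-1,2).mean(0), px2w("top",c.reshape(-1,2).mean(0)+.0,18)[:2])
for c in blobs((t.min(2)>150)&m,500): print("plate",rect("top",c,18))
E
```

```text
t 31.45 pos [ 602.4 -270.6  150.7] rot [ 1.177  1.561 -0.508] F [ 0.3  0.2 -1.3] op 0.291
tilt 0.56 psi -6.56
-> (634.2, -80, 143) psi 6.5 turn -0.0726 shift [ 0.0153  0.1064 -0.3715] rows 4.0
-> (634.2, -1, 143) psi 6.5 turn -0.0 shift [-0.      0.0179 -0.157 ] rows 2.0
disc (array([538.8,  36.5]), array([80.8, 45.1]), -88.6) [235.72058824 199.17647059] [530.50371259  44.35641084]
disc (array([634.2,  -1. ]), array([82.4, 82.3]), 28.4) [251.85714286 165.36363636] [ 6.34392934e+02 -5.57506374e-01]
plate (array([631.4,  -8.6]), array([227.9, 177.1]), 1.0)
```

Emit:
carry_out(
  grip=[1, 1, 1, 1, 1],
  linear=[
    [0, 0, 0],
    [0, 0, 0],
    [0, 0.018, -0.07],
    [0, 0.021, -0.087],
    [0, 0.021, -0.087],
  ],
  turn=[-0.0363, -0.0363, 0, 0, 0],
)

```text
t: 31.95
eef_pos: [616.0, -143.8, 143.9]
tcp_rot: [2.827, 1.571, 1.368]
ft_force: [0.1, 1.2, -1.2]
opening: 0.296
```

Emit:
carry_out(
  grip=[1, 1, 1, 1, 1],
  linear=[
    [0, 0.021, -0.087],
    [0, 0.021, -0.087],
    [0, 0.017, -0.07],
    [0, 0.005, -0.03],
    [0, 0, 0],
  ],
  turn=[0, 0, 0, 0, 0],
)

```text
t: 32.45
eef_pos: [632.4, -3.4, 143.9]
tcp_rot: [2.959, 1.571, 1.505]
ft_force: [0.1, -0.1, -1.3]
opening: 0.29
```

```bash
python3 - <<'E'
from h import *
plan((634.2,-3,43,6.5))
i=greens(120); cv2.imwrite("pics/w9.png",i)
E
```

```text
t 32.45 pos [632.4  -3.4 143.9] rot [2.959 1.571 1.505] F [ 0.1 -0.1 -1.3] op 0.29
tilt 0.01 psi 6.65
-> (634.2, -3, 43) psi 6.5 turn 0.0008 shift [ 0.2018  0.0036 -0.0005] rows 3.0
[250. 199.] (array([630.7,   8.7]), array([98.3, 41.2]), 6.7)
[428. 169.] (array([743.6,  47.7]), array([35.2, 22.5]), -1.7)
```

View pics/w9.png

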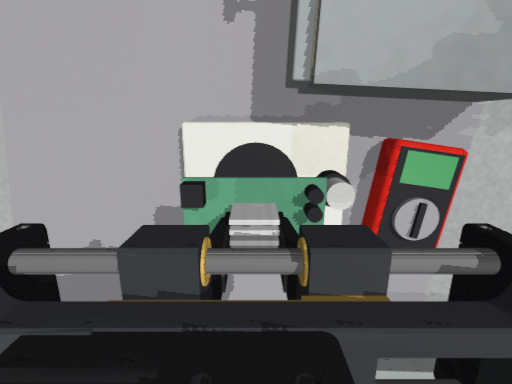

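The wrist view shows the board held level and aligned with the plate, over the disc (visible arc apex at (256,143)), and clear of the post at (340,192).

Emit:
carry_out(
  grip=[1, 1, 1, 1, 1],
  linear=[
    [0.06, 0.003, 0],
    [0.07, 0, 0],
    [0.05, 0, 0],
    [0.014, 0, 0],
    [0, 0, 0],
  ],
  turn=[0, 0, 0, 0, 0],
)

```text
t: 33.0
eef_pos: [633.8, -6.3, 46.1]
tcp_rot: [-1.787, 1.569, 3.038]
ft_force: [0.4, 0.2, -0.6]
opening: 0.292
```

Emit:
carry_out(
  grip=[1, 1],
  linear=[
    [0.007, 0, 0],
    [0, 0, 0],
  ],
  turn=[0, 0],
)

```text
t: 33.2
eef_pos: [634.5, -5.4, 44.1]
tcp_rot: [1.396, 1.569, -0.062]
ft_force: [0.8, 0.5, -1.0]
opening: 0.293
```

Emit:
carry_out(
  grip=[1, 1, 1],
  linear=[
    [0.003, 0, -0.005],
    [0.003, 0, 0],
    [0, 0, 0],
  ],
  turn=[0, 0, 0],
)

```text
t: 33.5
eef_pos: [634.0, -2.3, 40.7]
tcp_rot: [1.537, 1.57, 0.08]
ft_force: [-1.2, 1.6, 3.8]
opening: 0.293
```

Contact. I'll release, rise and check.

Emit:
carry_out(
  grip=[0.1, 0.1, 0.1, 0.1, 0.1],
  linear=[
    [0, 0, 0],
    [0, 0, 0],
    [0, 0, 0],
    [-0.06, 0, 0],
    [-0.09, 0, 0],
  ],
  turn=[0, 0, 0, 0, 0],
)

```text
t: 34.0
eef_pos: [632.6, -2.5, 113.6]
tcp_rot: [-1.81, 1.566, 3.016]
ft_force: [0.5, 0.2, -0.2]
opening: 0.451
```

Emit:
carry_out(
  grip=[-0.6, -0.6, -0.6],
  linear=[
    [-0.08, 0, 0],
    [-0.05, 0, 0],
    [0, 0, 0],
  ],
  turn=[0, 0, 0],
)

```text
t: 34.3
eef_pos: [635.1, -2.7, 184.0]
tcp_rot: [1.364, 1.564, -0.094]
ft_force: [0.5, 0.5, -0.8]
opening: 0.648
```

```bash
python3 - <<'E'
from h import *
plan((426,340,180,4),(426,340,60,4))
greens(21)
t=cams.read_camera("top"); cv2.imwrite("pics/t10.png",t)
for c in blobs((t.max(2)<50),100): print(c.reshape(-1,2).mean(0).round(),rect("top",c,32))
E
```

```text
t 34.3 pos [635.1  -2.7 184. ] rot [ 1.364  1.564 -0.094] F [ 0.5  0.5 -0.8] op 0.648
tilt 0.36 psi 6.5
-> (426, 340, 180) psi 4.0 turn 0.0139 shift [ 0.008  -0.3694 -0.7128] rows 9.0
-> (426, 340, 60) psi 4.0 turn -0.0 shift [0.24 0.   0.  ] rows 3.0
[249. 175.] (array([633.3,   0. ]), array([95.1, 61.9]), 6.5)
[402. 163.] (array([807.4,  37.8]), array([54.2, 34.5]), -1.4)
[108. 353.] (array([ 86.4, 386.2]), array([144.5,  36.9]), 25.8)
[198. 354.] (array([ 87.2, 161.1]), array([487.2, 208.1]), 56.7)
[  9. 142.] (array([691.9, 743.2]), array([135.4,  39.9]), 4.6)
```

Board on stage measures (633,0), yaw 6.5°, so it is good. Now the spool.

Emit:
carry_out(
  grip=[-0.6, -0.6, -0.6, -0.6, -0.6],
  linear=[
    [0, 0, 0],
    [0, -0.035, -0.068],
    [0, -0.042, -0.081],
    [0, -0.042, -0.081],
    [0, -0.042, -0.081],
  ],
  turn=[0.0139, 0, 0, 0, 0],
)

```text
t: 34.9
eef_pos: [541.0, 148.0, 178.4]
tcp_rot: [-1.531, 1.568, -3.033]
ft_force: [0.3, 0.8, 0.5]
opening: 0.802
```

Emit:
carry_out(
  grip=[-0.6, -0.6, -0.6, -0.6, -0.6],
  linear=[
    [0, -0.042, -0.081],
    [0, -0.042, -0.081],
    [0, -0.042, -0.081],
    [0, -0.042, -0.081],
    [0, -0.02, -0.04],
  ],
  turn=[0, 0, 0, 0, 0],
)

```text
t: 35.4
eef_pos: [433.7, 324.0, 178.6]
tcp_rot: [-1.249, 1.568, -2.748]
ft_force: [0.3, -0.7, -0.5]
opening: 0.797
```

Emit:
carry_out(
  grip=[-0.6, -0.6],
  linear=[
    [0, 0, 0],
    [0, 0, 0],
  ],
  turn=[0, 0],
)

```text
t: 35.6
eef_pos: [435.8, 321.8, 179.0]
tcp_rot: [-1.069, 1.569, -2.569]
ft_force: [-0.2, 0.0, -0.7]
opening: 0.801
```

```bash
python3 - <<'E'
from h import *
plan((426,340,18,4))
I=cams.camera_info("wrist"); i=cams.read_camera("wrist"); cv2.imwrite("pics/w11.png",i)
m=(i.max(2)<55); m[225:]=0
for c in blobs(m,300): print(c.reshape(-1,2).mean(0).round(),rect("wrist",c,32,I))
E
```

```text
t 35.6 pos [435.8 321.8 179. ] rot [-1.069  1.569 -2.569] F [-0.2  0.  -0.7] op 0.801
tilt 0.11 psi 4.06
-> (426, 340, 18) psi 4.0 turn 0.0003 shift [ 0.322  -0.0171 -0.0377] rows 4.0
[195. 212.] (array([367.4, 286.7]), array([54.6, 37.9]), 4.1)
[248. 160.] (array([427. , 348.1]), array([49.8, 49.5]), 48.2)
```

View pics/w11.png

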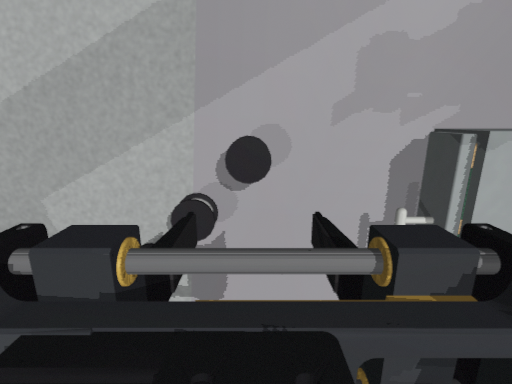

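The wrist view shows the target spool standing at (248,160), with the neighbour at (195,215). I'll move over it and measure again.

Emit:
carry_out(
  grip=[-0.6, -0.6, -0.6],
  linear=[
    [0.06, -0.014, -0.025],
    [0.04, 0, -0.012],
    [0, 0, 0],
  ],
  turn=[0, 0, 0],
)

```text
t: 35.95
eef_pos: [427.6, 338.7, 127.7]
tcp_rot: [-1.089, 1.566, -2.592]
ft_force: [-0.6, -0.1, -0.7]
opening: 0.802
```

Emit:
carry_out(
  grip=[-0.6],
  linear=[
    [0, 0, 0],
  ],
  turn=[0],
)

```text
t: 36.05
eef_pos: [428.6, 339.1, 130.2]
tcp_rot: [-1.051, 1.57, -2.553]
ft_force: [-0.8, 1.4, 0.4]
opening: 0.803
```

```bash
python3 - <<'E'
from h import *
plan((426,343,18,4))
I=cams.camera_info("wrist"); i=cams.read_camera("wrist"); cv2.imwrite("pics/w12.png",i)
m=(i.max(2)<55); m[226:]=0
for c in blobs(m,300): print(c.reshape(-1,2).mean(0).round(),cv2.boundingRect(c),rect("wrist",c,32,I))
E
```

```text
t 36.05 pos [428.6 339.1 130.2] rot [-1.051  1.57  -2.553] F [-0.8  1.4  0.4] op 0.803
tilt 0.05 psi 3.93
-> (426, 343, 18) psi 4.0 turn -0.0004 shift [ 0.2243 -0.0046 -0.0081] rows 3.0
[253. 184.] (227, 156, 53, 56) (array([427.3, 348.9]), array([53.2, 50.2]), 66.8)
```

Emit:
carry_out(
  grip=[-0.6, -0.6, -0.6, -0.6, -0.6],
  linear=[
    [0.03, -0.002, -0.017],
    [0.08, 0, 0],
    [0.075, 0, 0],
    [0.039, 0, 0],
    [0, 0, 0],
  ],
  turn=[0, 0, 0, 0, 0],
)

```text
t: 36.6
eef_pos: [426.0, 348.3, 16.1]
tcp_rot: [-1.11, 1.569, -2.611]
ft_force: [-0.3, -0.1, -0.2]
opening: 0.803
```

Emit:
carry_out(
  grip=[1, 1, 1, 1, 1],
  linear=[
    [0, 0, 0],
    [0, 0, 0],
    [0, 0, 0],
    [0, 0, 0],
    [-0.02, 0, 0],
  ],
  turn=[0, 0, 0, 0, 0],
)

```text
t: 37.1
eef_pos: [425.9, 348.1, 27.8]
tcp_rot: [-1.106, 1.569, -2.607]
ft_force: [0.4, 0.2, -1.8]
opening: 0.53
```

Emit:
carry_out(
  grip=[1, 1, 1, 1, 1],
  linear=[
    [-0.07, 0, 0],
    [-0.09, 0, 0],
    [-0.09, 0, 0],
    [0, 0, 0],
    [0, 0, 0],
  ],
  turn=[0, 0, 0, 0, 0],
)

```text
t: 37.6
eef_pos: [426.2, 348.3, 154.3]
tcp_rot: [2.089, 1.569, 0.588]
ft_force: [-0.9, -0.4, -3.0]
opening: 0.528
```

```bash
python3 - <<'E'
from h import *
plan((606,-267,155,4.4))
t=cams.read_camera("top"); cv2.imwrite("pics/t13.png",t)
cv2.imwrite("pics/t13c.png",cv2.resize(t[80:290,100:400],(800,560),interpolation=cv2.INTER_CUBIC))
E
```

```text
t 37.6 pos [426.2 348.3 154.3] rot [2.089 1.569 0.588] F [-0.9 -0.4 -3. ] op 0.528
tilt 0.12 psi 4.0
-> (606, -267, 155) psi 4.4 turn -0.0022 shift [-0.0015  0.264   1.2546] rows 13.0
```

View pics/t13c.png

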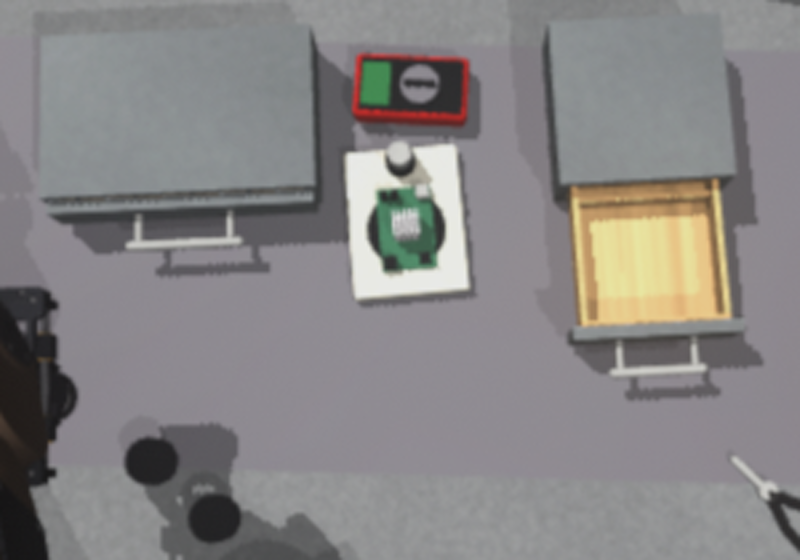

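The top view shows the wide drawer shut and the board centred on the disc. The narrow drawer is open and empty, and the spool is in the gripper. Carrying it over now.

Emit:
carry_out(
  grip=[1, 1, 1, 1, 1],
  linear=[
    [0, 0.015, 0.07],
    [0, 0.02, 0.09],
    [0, 0.02, 0.09],
    [0, 0.02, 0.09],
    [0, 0.02, 0.09],
  ],
  turn=[0, 0, 0, 0, 0],
)

```text
t: 38.15
eef_pos: [488.2, 135.4, 151.6]
tcp_rot: [-1.526, 1.568, -3.027]
ft_force: [0.4, -0.0, -3.4]
opening: 0.531
```

Emit:
carry_out(
  grip=[1, 1, 1, 1, 1],
  linear=[
    [0, 0.02, 0.09],
    [0, 0.02, 0.09],
    [0, 0.02, 0.09],
    [0, 0.02, 0.09],
    [0, 0.02, 0.09],
  ],
  turn=[0, 0, 0, 0, 0],
)

```text
t: 38.65
eef_pos: [553.7, -85.6, 151.4]
tcp_rot: [-1.957, 1.568, 2.825]
ft_force: [1.9, 0.3, -2.2]
opening: 0.529
```

Emit:
carry_out(
  grip=[1, 1, 1, 1, 1],
  linear=[
    [0, 0.02, 0.09],
    [0, 0.02, 0.09],
    [0, 0.02, 0.09],
    [0, 0.014, 0.07],
    [0, 0, 0.03],
  ],
  turn=[0, 0, 0, 0, 0],
)

```text
t: 39.15
eef_pos: [603.8, -268.5, 150.6]
tcp_rot: [-2.103, 1.568, 2.676]
ft_force: [-1.0, 0.1, -2.5]
opening: 0.529
```

Emit:
carry_out(
  grip=[1, 1],
  linear=[
    [0, 0, 0],
    [0, 0, 0],
  ],
  turn=[0, 0],
)

```text
t: 39.35
eef_pos: [603.3, -264.7, 151.8]
tcp_rot: [-2.266, 1.568, 2.516]
ft_force: [0.3, -0.1, -1.8]
opening: 0.53
```

```bash
python3 - <<'E'
from h import *
plan((604,-267,40,4.4))
f=lambda u,v,z:px2w("top",(100+u*.375,80+v*.375),z)[:2].round(1)
print("rim",f(578,192,58),f(718,180,58),f(730,318,58),f(584,326,58),"bar",f(612,373,44),f(705,370,44))
cv2.imwrite("pics/w14.png",cams.read_camera("wrist"))
E
```

```text
t 39.35 pos [ 603.3 -264.7  151.8] rot [-2.266  1.568  2.516] F [ 0.3 -0.1 -1.8] op 0.53
tilt 0.16 psi 3.99
-> (604, -267, 40) psi 4.4 turn -0.0023 shift [0.2236 0.0011 0.0046] rows 3.0
rim [ 669.8 -190.3] [ 686.9 -343.2] [ 534.4 -353.7] [ 521.8 -197.5] bar [ 473.4 -229.5] [ 479.2 -329.5]
```

View pics/w14.png

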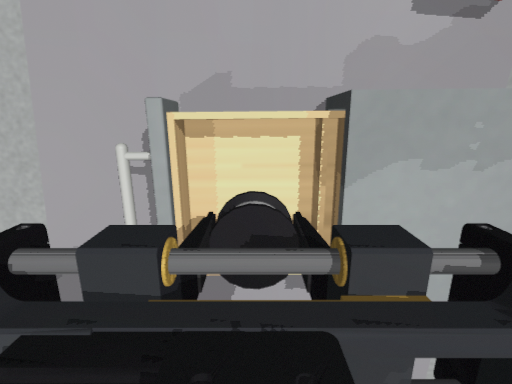

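The wrist view shows the spool upright over the drawer interior (columns 180–320), centred at about (255,235).

Emit:
carry_out(
  grip=[1, 1, 1, 1, 1],
  linear=[
    [0.04, 0, 0.01],
    [0.08, 0, 0],
    [0.07, 0, 0],
    [0.025, 0, 0],
    [0, 0, 0],
  ],
  turn=[0, 0, 0, 0, 0],
)

```text
t: 39.9
eef_pos: [603.9, -269.3, 44.3]
tcp_rot: [-2.209, 1.568, 2.574]
ft_force: [-0.2, 0.1, -2.3]
opening: 0.527
```

Emit:
carry_out(
  grip=[1, 1, 1],
  linear=[
    [0.004, 0, 0],
    [0.002, 0, 0],
    [0, 0, 0],
  ],
  turn=[0, 0, 0],
)

```text
t: 40.2
eef_pos: [604.9, -270.9, 43.9]
tcp_rot: [1.031, 1.569, -0.47]
ft_force: [0.9, 0.3, -3.7]
opening: 0.528
```

Emit:
carry_out(
  grip=[1, 1, 1],
  linear=[
    [0.005, 0, 0],
    [0.003, 0, 0],
    [0, 0, 0],
  ],
  turn=[0, 0, 0],
)

```text
t: 40.5
eef_pos: [605.4, -271.0, 40.6]
tcp_rot: [1.11, 1.568, -0.391]
ft_force: [-0.5, 2.8, 10.8]
opening: 0.527
```

Emit:
carry_out(
  grip=[-0.4, -0.4, -0.4, -0.4, -0.4],
  linear=[
    [0, 0, 0],
    [0, 0, 0],
    [0, 0, 0],
    [-0.05, 0, 0],
    [-0.09, 0, 0],
  ],
  turn=[0, 0, 0, 0, 0],
)

```text
t: 41.0
eef_pos: [603.0, -270.1, 106.3]
tcp_rot: [-2.171, 1.565, 2.611]
ft_force: [1.1, -0.9, 0.3]
opening: 0.701
```

Emit:
carry_out(
  grip=[0.37, 0.37, 0.37, 0.37, 0.37],
  linear=[
    [-0.09, 0, 0],
    [-0.05, 0, 0],
    [0, -0.09, 0],
    [0, -0.09, 0],
    [0, -0.07, 0],
  ],
  turn=[0, 0, 0, 0, -0.0025],
)

```text
t: 41.5
eef_pos: [477.5, -279.1, 178.6]
tcp_rot: [-2.183, 1.57, 2.607]
ft_force: [-0.5, -2.0, -0.2]
opening: 0.346
```

Emit:
carry_out(
  grip=[0.37],
  linear=[
    [0, 0, 0],
  ],
  turn=[0],
)

```text
t: 41.6
eef_pos: [476.4, -279.4, 178.9]
tcp_rot: [-2.152, 1.569, 2.637]
ft_force: [0.2, -0.2, 0.4]
opening: 0.322
```

```bash
python3 - <<'E'
from h import *
plan((477.6,-277.5,41.7,4.4))
i=cams.read_camera("wrist"); t=cams.read_camera("top")
cv2.imwrite("pics/m15.png",np.hstack([i[:,60:452],cv2.resize(t[70:260,220:420],(400,384),interpolation=cv2.INTER_CUBIC)]))
E
```

```text
t 41.6 pos [ 476.4 -279.4  178.9] rot [-2.152  1.569  2.637] F [ 0.2 -0.2  0.4] op 0.322
tilt 0.09 psi 4.35
-> (477.6, -277.5, 41.7) psi 4.4 turn -0.0003 shift [ 0.2744  0.0028 -0.0036] rows 3.0
```

View pics/m15.png

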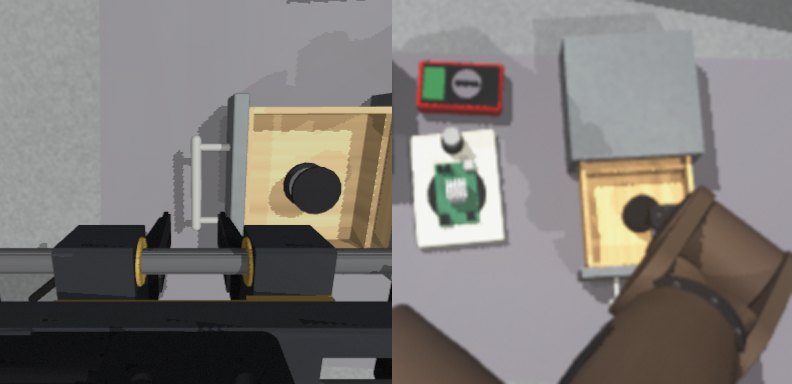

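The wrist view shows the spool standing upright mid-drawer at (315,190) and the handle at column 196, between the fingers. Now to close it.

Emit:
carry_out(
  grip=[0.37, 0.37, 0.37, 0.37, 0.37],
  linear=[
    [0.08, 0.003, -0.003],
    [0.08, 0, 0],
    [0.07, 0, 0],
    [0.042, 0, 0],
    [0, 0, 0],
  ],
  turn=[0, 0, 0, 0, 0],
)

```text
t: 42.2
eef_pos: [481.0, -277.0, 39.7]
tcp_rot: [-2.319, 1.566, 2.472]
ft_force: [-0.3, -0.4, 0.2]
opening: 0.313
```

Emit:
carry_out(
  grip=[1, 1, 1, 1, 1],
  linear=[
    [0, 0, 0],
    [0, 0, 0],
    [0, 0, 0],
    [0, 0, 0],
    [0, 0, 0],
  ],
  turn=[0, 0, 0, 0, 0],
)

```text
t: 42.7
eef_pos: [481.6, -278.1, 43.7]
tcp_rot: [0.925, 1.569, -0.568]
ft_force: [0.4, 0.9, 6.6]
opening: 0.105
```

Emit:
carry_out(
  grip=[1, 1, 1, 1, 1],
  linear=[
    [0, 0.006, 0],
    [0, 0.012, 0],
    [0, 0.02, 0],
    [0, 0.025, 0],
    [0, 0.03, 0],
  ],
  turn=[0, 0, 0, 0, 0],
)

```text
t: 43.2
eef_pos: [527.9, -274.5, 43.8]
tcp_rot: [0.908, 1.57, -0.586]
ft_force: [-1.8, 0.0, 5.7]
opening: 0.107
```

Emit:
carry_out(
  grip=[1, 1, 1, 1, 1],
  linear=[
    [0, 0.03, 0],
    [0, 0.03, 0],
    [0, 0.03, 0],
    [0, 0.03, 0],
    [0, 0.03, 0],
  ],
  turn=[0, 0, 0, 0, 0],
)

```text
t: 43.7
eef_pos: [603.1, -268.6, 43.8]
tcp_rot: [0.974, 1.569, -0.519]
ft_force: [-1.4, -1.0, 5.2]
opening: 0.105
```

Emit:
carry_out(
  grip=[1, 1, 1, 1, 1],
  linear=[
    [0, 0.025, 0],
    [0, 0.018, 0],
    [0, 0.01, 0],
    [0, 0.004, 0],
    [0, 0, 0],
  ],
  turn=[0, 0, 0, 0, 0],
)

```text
t: 44.2
eef_pos: [630.4, -266.4, 43.8]
tcp_rot: [-0.591, 1.57, -2.084]
ft_force: [-4.7, -0.8, 8.2]
opening: 0.105
```

Emit:
carry_out(
  grip=[1, 1, 1],
  linear=[
    [0, 0.004, 0],
    [0, 0.004, 0],
    [0, 0, 0],
  ],
  turn=[0, 0, 0],
)

```text
t: 44.5
eef_pos: [630.5, -266.3, 43.6]
tcp_rot: [-1.814, 1.562, 2.976]
ft_force: [-26.0, -3.6, 18.6]
opening: 0.112
```

Emit:
carry_out(
  grip=[1, 1, 1],
  linear=[
    [0, 0.003, 0],
    [0, 0, 0],
    [0, 0, 0],
  ],
  turn=[0, 0, 0],
)

```text
t: 44.8
eef_pos: [630.6, -266.3, 43.6]
tcp_rot: [-1.829, 1.559, 2.961]
ft_force: [-33.9, -4.3, 22.1]
opening: 0.106
```

Hard stop reached at x ≈ 630.5. I'll ease off, release, rise and look at everything.

Emit:
carry_out(
  grip=[1, 0.37, 0.37, 0.37, 0.37],
  linear=[
    [0, -0.01, 0],
    [0, 0, 0],
    [0, 0, 0],
    [0, 0, 0],
    [-0.05, 0, 0],
  ],
  turn=[0, 0, 0, 0, 0],
)

```text
t: 45.3
eef_pos: [630.0, -265.4, 64.8]
tcp_rot: [-2.165, 1.566, 2.625]
ft_force: [0.3, 0.1, -0.0]
opening: 0.306
```

Emit:
carry_out(
  grip=[0.37, 0.37, 0.37, 0.37, 0.37],
  linear=[
    [-0.09, 0, 0],
    [-0.09, 0, 0],
    [-0.09, 0, 0],
    [0, -0.09, 0],
    [0, -0.09, 0],
  ],
  turn=[0, 0, 0, 0, 0],
)

```text
t: 45.8
eef_pos: [541.1, -273.0, 203.6]
tcp_rot: [0.928, 1.568, -0.563]
ft_force: [0.2, -0.7, 0.7]
opening: 0.317
```

Emit:
carry_out(
  grip=[0.37, 0.37, 0.37],
  linear=[
    [0, -0.05, 0.05],
    [0, 0, 0.05],
    [0, 0, 0],
  ],
  turn=[0, 0, 0],
)

```text
t: 46.1
eef_pos: [520.1, -327.4, 202.8]
tcp_rot: [0.675, 1.569, -0.821]
ft_force: [-0.0, -0.1, -0.7]
opening: 0.317
```

```bash
python3 - <<'E'
from h import *
pose()
t=cams.read_camera("top"); cv2.imwrite("pics/t16.png",t); cv2.imwrite("pics/t16c.png",cv2.resize(t[80:290,100:400],(800,560),interpolation=cv2.INTER_CUBIC)); j=t.astype(int)
for c in blobs((j[...,1]-j[...,2]>25)&(j[...,1]-j[...,0]>10),60): print(rect("top",c,21))
E
```

```text
t 46.1 pos [ 520.1 -327.4  202.8] rot [ 0.675  1.569 -0.821] F [-0.  -0.1 -0.7] op 0.317
(array([634.4,  47.4]), array([92.5, 62.5]), 6.1)
(array([803.5,  39. ]), array([51.3, 33.8]), 1.2)
```

View pics/t16c.png

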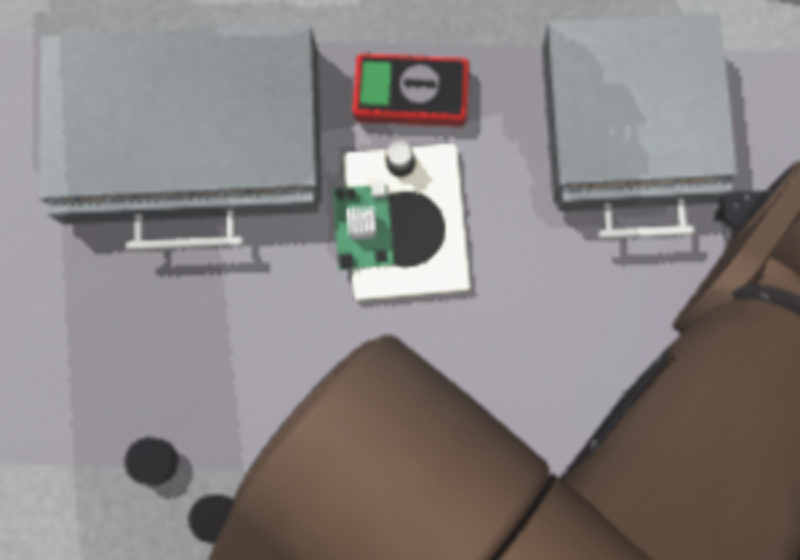

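Both drawers are shut, but the next board has been knocked sideways: its heat sink is now at (360,220), world about (634,47), off the disc though still on the plate. I'll regrasp it and put it back. From here I check by measurement only, since the viewing limit of 16 pictures is used up.

```bash
python3 - <<'E'
from h import *
plan((634,30,190,6.3))
E
```

```text
t 46.15 pos [ 520.2 -325.9  202.5] rot [ 1.171  1.571 -0.324] F [ 0.4 -0.1  0.2] op 0.314
tilt 0.02 psi 4.35
-> (634, 30, 190) psi 6.3 turn -0.0108 shift [ 0.025   0.3043 -0.6825] rows 8.0
```

Emit:
carry_out(
  grip=[-0.05, -0.05, -0.05, -0.05, -0.05],
  linear=[
    [0, 0, 0],
    [0, 0.03, -0.067],
    [0, 0.038, -0.085],
    [0, 0.038, -0.085],
    [0, 0.038, -0.085],
  ],
  turn=[-0.011, 0, 0, 0, 0],
)

```text
t: 46.65
eef_pos: [574.2, -154.1, 202.4]
tcp_rot: [-2.583, 1.57, 2.242]
ft_force: [1.2, -0.1, 0.2]
opening: 0.52
```

Emit:
carry_out(
  grip=[-0.05, -0.05, -0.05, -0.05, -0.05],
  linear=[
    [0, 0.038, -0.085],
    [0, 0.038, -0.085],
    [0, 0.038, -0.085],
    [0, 0.03, -0.067],
    [0, 0.015, -0.036],
  ],
  turn=[0, 0, 0, 0, 0],
)

```text
t: 47.15
eef_pos: [633.0, 34.2, 202.3]
tcp_rot: [-2.671, 1.57, 2.157]
ft_force: [-0.2, 0.5, -0.5]
opening: 0.522
```

Emit:
carry_out(
  grip=[-0.05, -0.05],
  linear=[
    [0, 0, 0],
    [0, 0, 0],
  ],
  turn=[0, 0],
)

```text
t: 47.35
eef_pos: [632.5, 30.8, 202.3]
tcp_rot: [-1.758, 1.57, 3.068]
ft_force: [-0.3, 0.6, 0.4]
opening: 0.525
```

```bash
python3 - <<'E'
from h import *
plan((634,47,40,6.3))
greens(21)
E
```

```text
t 47.35 pos [632.5  30.8 202.3] rot [-1.758  1.57   3.068] F [-0.3  0.6  0.4] op 0.525
tilt 0.04 psi 6.53
-> (634, 47, 40) psi 6.3 turn 0.0013 shift [ 0.3246  0.0066 -0.0319] rows 4.0
[391. 188.] (array([807. ,  36.2]), array([54.1, 34.6]), -1.6)
[255. 160.] (array([634.4,  48.8]), array([95. , 62.4]), 6.5)
```

Emit:
carry_out(
  grip=[-0.05, -0.05, -0.05, -0.05, -0.05],
  linear=[
    [0.05, 0.007, -0.034],
    [0.08, 0, 0],
    [0.09, 0, 0],
    [0.07, 0, 0],
    [0.033, 0, 0],
  ],
  turn=[0, 0, 0, 0, 0],
)

```text
t: 47.9
eef_pos: [632.8, 46.0, 37.9]
tcp_rot: [-1.723, 1.567, 3.099]
ft_force: [0.4, -0.8, 0.3]
opening: 0.527
```

Emit:
carry_out(
  grip=[-0.05, 1, 1, 1, 1],
  linear=[
    [0, 0, 0],
    [0, 0, 0],
    [0, 0, 0],
    [0, 0, 0],
    [0, 0, 0],
  ],
  turn=[0, 0, 0, 0, 0],
)

```text
t: 48.4
eef_pos: [634.9, 47.0, 42.4]
tcp_rot: [1.432, 1.569, -0.027]
ft_force: [-0.5, -1.7, 6.8]
opening: 0.293
```

Emit:
carry_out(
  grip=[1, 1, 1],
  linear=[
    [-0.015, 0, 0],
    [-0.025, 0, 0],
    [0, 0, 0],
  ],
  turn=[0, 0, 0],
)

```text
t: 48.7
eef_pos: [635.3, 47.3, 63.3]
tcp_rot: [1.478, 1.568, 0.02]
ft_force: [-0.7, 0.4, -0.7]
opening: 0.292
```

```bash
python3 - <<'E'
from h import *
plan((634.2,-1,60,6.5))
E
```

```text
t 48.7 pos [635.3  47.3  63.3] rot [1.478 1.568 0.02 ] F [-0.7  0.4 -0.7] op 0.292
tilt 0.17 psi 6.43
-> (634.2, -1, 60) psi 6.5 turn -0.0004 shift [ 0.0065 -0.013   0.0956] rows 1.0
```

Move across, lower by the same 20 mm, release and rise.

Emit:
carry_out(
  grip=[1, 1, 1, 1, 1],
  linear=[
    [0, -0.006, 0.048],
    [0, -0.007, 0.048],
    [0, 0, 0],
    [0.025, 0, 0],
    [0.011, 0, 0],
  ],
  turn=[0, 0, 0, 0, 0],
)

```text
t: 49.2
eef_pos: [632.8, -0.6, 42.0]
tcp_rot: [-1.907, 1.57, 2.918]
ft_force: [-10.1, -3.3, 45.8]
opening: 0.292
```

Emit:
carry_out(
  grip=[1, 1, 1],
  linear=[
    [0.004, 0, 0],
    [0, 0, 0],
    [0, 0, 0],
  ],
  turn=[0, 0, 0],
)

```text
t: 49.5
eef_pos: [632.8, -0.6, 41.8]
tcp_rot: [-1.457, 1.57, -2.915]
ft_force: [-7.5, -2.2, 14.7]
opening: 0.296
```

Emit:
carry_out(
  grip=[1, 0.1, 0.1, 0.1, 0.1],
  linear=[
    [-0.003, 0, 0],
    [0, 0, 0],
    [0, 0, 0],
    [0, 0, 0],
    [-0.06, 0, 0],
  ],
  turn=[0, 0, 0, 0, 0],
)

```text
t: 50.0
eef_pos: [631.6, -1.0, 69.5]
tcp_rot: [-1.807, 1.565, 3.017]
ft_force: [-0.1, -0.6, 0.3]
opening: 0.447
```

Emit:
carry_out(
  grip=[0.1, 0.1, 0.1, 0.1, 0.1],
  linear=[
    [-0.09, 0, 0],
    [-0.09, 0, 0],
    [-0.08, 0, 0],
    [0, 0, 0.05],
    [0, 0, 0],
  ],
  turn=[0, 0, 0, 0, 0],
)

```text
t: 50.5
eef_pos: [636.6, -27.8, 203.7]
tcp_rot: [1.189, 1.568, -0.271]
ft_force: [-0.8, 0.4, -0.1]
opening: 0.449
```

```bash
python3 - <<'E'
from h import *
pose(); i=greens(21); cv2.imwrite("pics/w17.png",i)
t=cams.read_camera("top"); j=t.astype(int)
for c in blobs((j[...,1]-j[...,2]>25)&(j[...,1]-j[...,0]>10),60): print("top",rect("top",c,21))
a=cv2.imread("pics/t16.png").astype(int)
for n,(r,c) in dict(wide=(slice(140,180),slice(110,220)),narrow=(slice(140,180),slice(305,380))).items(): print(n,np.abs(a-j)[r,c].mean().round(1))
E
```

```text
t 50.5 pos [636.6 -27.8 203.7] rot [ 1.189  1.568 -0.271] F [-0.8  0.4 -0.1] op 0.449
[250. 151.] (array([632.5,   1.7]), array([95. , 61.6]), 6.4)
[398. 139.] (array([806.7,  39.2]), array([54.1, 34.4]), -1.6)
wide 13.4
narrow 10.3
```

```bash
python3 - <<'E'
from h import *
t=cv2.imread("pics/t16.png"); i=t.astype(int).min(2)
for n,(a,b,lo,hi) in dict(wide=(150,190,162,182),narrow=(326,356,152,176)).items():
    m=i[lo:hi,a:b]>150
    p=np.array([px2w("top",(a+c,lo+np.nonzero(m[:,c])[0].max()-1.5),44)[:2] for c in range(b-a) if m[:,c].any()])
    print(n,p.mean(0).round(1),len(p))
print("first ones, same method: wide 592.2 narrow 634.4")
env.job_done()
E
```

```text
wide [605.5 241. ] 40
narrow [ 615.9 -261.6] 30
first ones, same method: wide 592.2 narrow 634.4
the job is handed in; nothing more can be done
```

That narrow reading disagrees with the handle's hard stop, so I'll check it on the saved picture.

```bash
python3 - <<'E'
import cv2
for f in("top0","t16"):
    i=cv2.imread(f"pics/{f}.png").astype(int).min(2); print(f,[list(i[r,338:341]) for r in range(160,177)])
E
```

```text
top0 [[np.int64(76), np.int64(76), np.int64(76)], [np.int64(81), np.int64(79), np.int64(80)], [np.int64(84), np.int64(84), np.int64(86)], [np.int64(87), np.int64(87), np.int64(87)], [np.int64(87), np.int64(88), np.int64(87)], [np.int64(96), np.int64(100), np.int64(98)], [np.int64(154), np.int64(157), np.int64(158)], [np.int64(183), np.int64(185), np.int64(186)], [np.int64(165), np.int64(163), np.int64(162)], [np.int64(122), np.int64(118), np.int64(115)], [np.int64(115), np.int64(115), np.int64(114)], [np.int64(129), np.int64(128), np.int64(129)], [np.int64(130), np.int64(131), np.int64(130)], [np.int64(130), np.int64(129), np.int64(130)], [np.int64(129), np.int64(127), np.int64(130)], [np.int64(125), np.int64(115), np.int64(119)], [np.int64(105), np.int64(97), np.int64(100)]]
t16 [[np.int64(97), np.int64(97), np.int64(97)], [np.int64(105), np.int64(105), np.int64(106)], [np.int64(111), np.int64(111), np.int64(110)], [np.int64(111), np.int64(111), np.int64(111)], [np.int64(118), np.int64(121), np.int64(122)], [np.int64(162), np.int64(181), np.int64(187)], [np.int64(201), np.int64(216), np.int64(224)], [np.int64(194), np.int64(200), np.int64(211)], [np.int64(148), np.int64(151), np.int64(163)], [np.int64(137), np.int64(146), np.int64(149)], [np.int64(156), np.int64(160), np.int64(161)], [np.int64(163), np.int64(164), np.int64(163)], [np.int64(162), np.int64(163), np.int64(163)], [np.int64(163), np.int64(163), np.int64(164)], [np.int64(160), np.int64(160), np.int64(160)], [np.int64(135), np.int64(134), np.int64(135)], [np.int64(113), np.int64(113), np.int64(113)]]
```

The job is handed in, and my last checks suggest every step was met; no verdict was reported.

**What I did**
- I put the three finished boards flat in the wide drawer and shut it to its stop.
- I then opened the narrow drawer, set the next board on the stage disc, stood the leftmost spool in the drawer and shut it to its stop.
- After that the next board was found knocked about 48 mm off the disc, so I picked it up and put it back.

**Last checks**
- **Next board:** it measured flat at (632.5, 1.7) mm against the disc's centre at about (634, -1), with its long side within 0.1° of the plate's. This was the wrist camera only; in the last top picture the arm hid it. The contact force reached 46 N when I set it down the second time.
- **Wide drawer:** the handle met the stop at x = 605.4, and the top picture gave 605.5.
- **Narrow drawer:** the handle met a firm stop at x = 630.5. The automatic picture check read 615.9, which disagreed. I handed in within that same script, so I only looked into it afterwards. The lit bench (about 160) had passed the brightness threshold of 150. The bar itself shows at rows 165–167, about 1 pixel further in than at the start, which fits a shut drawer.
- **Boards and spool in the drawers:** these were last seen flat and upright just before each drawer was shut.
- **Multimeter and pliers:** the multimeter was still in place in the last full top view. The pliers were outside that crop, so I did not check them at the end, but the arm never went near them.

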